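# Make the parts-wash basin ready: shut its drain from below and hang the basket

## Robot

A 6-joint arm with a two-finger parallel gripper is mounted at the origin on the work surface. World frame = base frame: x ahead of the robot, y to its left, z up, the work surface at z = 0. Lengths are in m, angles in rad, forces in N, time in s.
With the tool pointing down it reaches from about 0.35 to 0.975 m from the base axis. Payload 4.9 kg.
Tool frame: the origin (TCP) lies at the very end of the fingers, on their centre line; the grasp point (between the pads) lies 19 mm behind it; y points along the fingers, z is the direction in which the jaws open and shut, and the axes are right-handed (so a half turn about y gives the same grasp; the last joint's range is limited). The gripper opens to 85 mm and grips with 20 to 120 N. Pads are 22 mm wide; open, the fingers measure 114 mm over their backs; the gripper's body (76 mm by 85 mm) begins 54 mm behind the grasp point. The pads swing forward as they close: fully open they stand 13 mm farther back than shut.
Start: joints at [1.23, 0.053, 1.613, -0, 1.476, -0.119], TCP at [0.137, 0.61, 0.205] pointing down, gripper open.
Joint ranges: [-3.01, 3.01], [-1.01, 2.22], [0.06, 2.58], [-1.02, 4.17], [0.09, 2.62], [-3.14, 3.14]. Speed limits (rad/s): [2.57, 2.57, 3.14, 3.14, 3.14, 3.14].

## Interface

Orientations are given as a rotation vector (axis times angle).
In Python, from station import ctrl gives the robot as it stands.
- The arm moves only by the tool arm_command, never from a script. Its argument "steps" is a list of rows, each a list of 3 entries, a list of its own where there are three numbers: the shift along the tool's x, y, z in m, then the turn, a rotation vector about the tool's x, y, z in degrees, then the opening, from 0 (shut) to 1 (fully open). In form: [[[dx, dy, dz], [ax, ay, az], gripper], ...]. A call has 1 to 5 rows; each row is the pose to reach, as a shift and turn from the pose measured when the call began, along the tool's axes at that moment; what a row does not reach only later rows make up. A row lasts 1/10 s, in which the tool goes at most 50 mm and 8.59 degrees, less where a joint would pass 70% of its speed; a pose out of reach is approached as far as the arm can. A call with a gripper value outside its range is refused whole. The fingers move at their own pace and stop on an object; "force" is the grip in N (left out, the last holds). Time passes only in rows, so rows that repeat a pose let the fingers close. It gives the time, the measured TCP pose, the force and the opening at its end, in the units of the state.
- ctrl.get_obs(): the state, without advancing time (a new reading comes with each control period).
- ctrl.get_image(name): name is "scene" or "top" or "wrist"; returns a dict with "img" (400x640x3 uint8, red, green, blue), "camera_matrix" (3x3 intrinsics, pixels), "world_from_camera" (4x4, takes a point from camera to world coordinates). Camera axes: x right, y up, looking along -z (the intrinsics and any distortion apply to the point x, -y, -z); pixel columns grow to the right and rows downward; lengths in m; the calibration is good to about 2 mm. A picture is of the moment at which its call begins. There is no depth.
- ctrl.finish_job(): hands the job in, once; it reports no verdict.
Trained networks look in a picture, given as the dict that the camera call returned (one of the last four; its "shot" number tells which), for a name from the list of things; names that differ only in an ending like _2 or _b are one class to them, and where a whole thing is asked for, a point or a joint stands for the part that bears it (a point fixed in the world has none). Each returns a list of dicts, best first, with "confidence" (0 to 1); they miss things now and then, are a little off and sometimes report something else, mostly with a low value. They report only what shows in the picture. A call takes as long as a camera call. They do not tell look-alikes from the thing itself.
- ctrl.boxes_of(picture, name): "position" ([row, column] in pixels, amid what is visible of it).
The state is a dict: "t": time; "q": joint angles; "dq": joint speeds; "effort": joint torques, N m; "tool_pos": TCP position; "tool_rot": TCP orientation; "contact_force": force on the tool from outside, world axes, zero at the start; "wrist_torque": the same for the moment, N m; "opening": finger opening in m.
Only numpy, scipy, OpenCV 4.12 (cv2) and the standard library are available. Lean on these libraries where they do the work, as an engineer would, in place of code of your own. Each camera call takes 0.05 s, during which the arm holds its last target.

## Task

Make the parts-washing basin ready for filling: screw its drain valve fully shut with the three-lobed knob under the basin's near edge, and hang the hook-on basket inside the basin by its bent lip over the near rim, straight and clear of the basin's floor and of the parts lying in it. Let go of everything, and leave those parts and the goods on the counter where they are.

Things in the scene. Friction and masses are not known exactly. Their poses are not given: they have to be found in the camera images.
- basin: Open steel wash basin on a four-legged stand, fixed. Origin on the counter under its centre; z up, -x towards its near side (robot side), y along the near rim. Outside 240 (x) by 320 (y) mm, walls 4 thick; rim top z = 205, inner floor z = 108, underside z = 104. Legs 20 mm square at (+-108, +-148). Catch pan under it, 28 high, near edge x = -65. Drain valve and knob under the near edge.
- near_rim (a point): Middle of the top of the basin's near rim (basin frame x = -118, y = 0, z = 205 mm); axes as the basin's. The rim is a bead 7 mm thick (x = -121.5 to -114.5 in the basin frame) and 8 mm high on top of the 4 mm wall, whose outer face is at x = -120.
- knob_centre (a point): Centre of the black drain knob, on its upright axis, at half its height (basin frame x = -104, y = 0, z = 62 mm: 16 mm behind the near wall's outer face); axes as the basin's, does not turn. Hub 34 mm across, 22 high; three lobes 120 degrees apart, each 13 wide, 18 high, reaching 42.5 mm from the axis, so those in front stick out up to 26 mm past the near wall.
- drain_knob (a joint): Knob angle (rad): 0 = fully shut, at a stop; 2.75 = open, at a stop. It shuts clockwise seen from below = counter-clockwise seen from above (its front goes to the basin's -y). Shut, one lobe points to -x but 15 degrees towards -y; at value q it stands q clockwise (from above) of there. Needs 0.1 N m (3 N at a lobe), stays where left; can be turned in strokes by pushing a lobe.
- basket: Loose hook-on basket of perforated steel, 0.2 to 0.35 kg. Origin at the centre of its underside, z up. Box 70 (x) by 90 (y) by 50 mm high. On its -x side a plate 50 wide rises to z = 75 and bends outwards into a lip: underside of the bend z = 72, tongue outside at x = -53 to -50, down to z = 54; the gap is 15 mm wide (x = -50 to -35). Bail handle over it with a grip bar along x.
- basket_grip (a point): Centre of the basket's black grip bar: along x, 56 mm long, 12 mm wide (y), 12 mm high (basket frame 0, 0, 110 mm); axes as the basket's. Free space on both sides of the bar.
- lip_tip (a point): Middle of the lower edge of the lip's tongue (basket frame x = -51.5, y = 0, z = 54 mm); axes as the basket's.
- tray: Bystander: loose carry tray with the same 70 x 90 x 50 mm perforated box and the same handle (total height 116 mm) as the basket, but without plate and lip. Origin at the centre of its underside.
- piston: Bystander: aluminium piston standing in the basin, 70 mm diameter, 60 mm high, origin at the centre of its underside.
- gear: Bystander: steel gear lying flat in the basin, 78 mm across, 10 mm high, origin at the centre of its underside.
- spray_can: Bystander: spray can standing left of the basin, 64 mm diameter, 150 mm high, origin at the centre of its underside.
- oil_filter: Bystander: white spin-on oil filter standing right of the basin, 76 mm diameter, 90 mm high, origin at the centre of its underside.
- plug_carton: Bystander: small carton lying in front of the basin, 25 (x) by 90 (y) by 25 mm high, origin at the centre of its underside.
- wash_brush: Bystander: wooden wash brush lying in front of the basin along its y, 175 mm long, 30 mm wide, 24 mm high; origin on the counter under its middle.
- spout_end (a point): Lower end of the thin fixed rinse spout over the basin (basin frame x = 55, y = -120, z = 265 mm); its pipe arches at z = 337 back to a post outside the far wall at x = 135.
- bearing: Bystander: steel ball bearing lying flat at the basin's left front leg, 62 mm diameter, 18 mm high, origin at the centre of its underside.
Not all that is in view belongs to the job. Leave any green look-alike of the basket alone.

How it is judged:
At the end, for the whole second after the job is handed in: Drain knob within 0.1 rad of shut; basket at rest, hanging by its lip on the near rim: tongue outside the wall and 10 mm or more below the rim top, basket inside, underside 4 mm or more above the floor, tilt under 0.2 rad, touching neither piston nor gear (value of joint drain_knob below 0.1 rad and x of lip_tip in the frame of basin below -0.12 m and z of lip_tip in the frame of basin between 0.175 and 0.195 m and x of basket in the frame of basin above -0.095 m and y of basket in the frame of basin between -0.12 and 0.12 m and z of basket in the frame of basin above 0.112 m and angle between basket's own z axis and vertical below 0.2 rad and contact force between basket and basin above 0.5 N and contact force between basket and piston below 0.05 N and contact force between basket and gear below 0.05 N and linear speed of basket below 0.02 m/s).
It fails at once if a part lying in the basin is shifted by more than 30 mm or tipped (distance of any of piston, gear from where it was at the start of the episode above 0.03 m or angle between piston's own z axis and vertical above 0.3 rad).
It fails at once if goods on the counter are shifted by more than 30 mm or knocked over (distance of any of tray, spray_can, oil_filter, plug_carton, wash_brush, bearing from where it was at the start of the episode above 0.03 m or angle between spray_can's own z axis and vertical above 0.3 rad).
It also fails if it takes over 72 s, if anything falls off the work surface, if the arm or the gripper's body presses on something with over 40 N, if the wrist force passes 120 N, or if a joint passes its speed limit or range.

## Working session

There is one attempt and no reset: what is moved stays moved. The work goes in short steps, Python scripts to look and compute and a tool call to move; the robot and the scene stay as the last step left them, time stands still between calls to the robot, and variables do not carry over. Pictures are saved under pics/ and viewed, and the job is handed in when it is done.

Besides the shell and the picture viewer there is one more tool, called after "Request:" by a JSON object that holds its "op" and its "data". arm_command: Moves the arm, as the interface text tells. Its arguments: {"type":"object","properties":{"steps":{"type":"array"},"force":{"type":"number"}},"required":["steps"]}

```bash
ls; mkdir -p pics; cat > look.py <<'E'
import cv2,sys
from station import ctrl
def snap(n,f):
    p=ctrl.get_image(n); cv2.imwrite('pics/'+f,cv2.cvtColor(p['img'],cv2.COLOR_RGB2BGR)); return p
E
python3 - <<'E'
from look import *
import numpy as np
np.set_printoptions(precision=4,suppress=True)
o=ctrl.get_obs(); print(o)
for n in ['scene','top','wrist']:
    p=snap(n,n+'0.png'); print(n,p['camera_matrix'],p['world_from_camera'],[k for k in p])
    for t in ['basin','drain_knob','basket','basket_grip','tray','near_rim','knob_centre','lip_tip','piston','gear','spray_can','oil_filter','plug_carton','wash_brush','spout_end','bearing']:
        print(t,[(np.round(b['position']),round(b['confidence'],2)) for b in ctrl.boxes_of(p,t)])
E
```

```text
pics
{'t': 0.0, 'q': array([ 1.23  ,  0.0534,  1.6143, -0.    ,  1.476 , -0.119 ]), 'dq': array([ 0.0007, -0.0008,  0.0005,  0.0001, -0.0001,  0.0003]), 'effort': array([ -0.0014, -39.3666, -37.0178,  -0.0003,   0.0071,   0.    ]), 'tool_pos': array([0.1373, 0.609 , 0.2034]), 'tool_rot': array([-1.5658,  0.1746, -0.1738]), 'contact_force': array([0.3845, 0.6221, 0.1363]), 'wrist_torque': array([ 0.0321, -0.051 ,  0.0085]), 'opening': 0.08531939731788889}
scene [[413.8235   0.     319.5938]
 [  0.     413.8235 199.9091]
 [  0.       0.       1.    ]] [[ 0.8862 -0.3698  0.279   0.8957]
 [ 0.4632  0.7107 -0.5294 -0.5968]
 [-0.0025  0.5985  0.8012  1.0801]
 [ 0.      0.      0.      1.    ]] ['img', 'camera_matrix', 'world_from_camera', 'shot']
basin [(array([250., 348.]), 0.69), (array([230., 273.]), 0.69)]
drain_knob [(array([209., 326.]), 0.29)]
basket [(array([282., 172.]), 0.87), (array([314., 208.]), 0.83), (array([260., 315.]), 0.54)]
basket_grip [(array([314., 211.]), 0.92), (array([283., 172.]), 0.74), (array([249., 349.]), 0.72)]
tray [(array([139., 338.]), 0.63)]
near_rim [(ar
[... 1319 characters left out ...]
ug_carton [(array([239., 356.]), 0.55)]
wash_brush [(array([230., 409.]), 0.92)]
spout_end [(array([134., 365.]), 0.66), (array([241., 468.]), 0.55), (array([175., 334.]), 0.53)]
bearing [(array([225., 310.]), 0.85)]
wrist [[345.1181   0.     317.6072]
 [  0.     345.1181 199.0871]
 [  0.       0.       1.    ]] [[ 0.2206 -0.939  -0.2637  0.0715]
 [ 0.9754  0.2127  0.0586  0.6249]
 [ 0.0011 -0.2702  0.9628  0.3728]
 [ 0.      0.      0.      1.    ]] ['img', 'camera_matrix', 'world_from_camera', 'shot']
basin []
drain_knob []
basket []
basket_grip []
tray []
near_rim []
knob_centre []
lip_tip []
piston []
gear []
spray_can []
oil_filter []
plug_carton []
wash_brush []
spout_end []
bearing []
```

View pics/scene0.png

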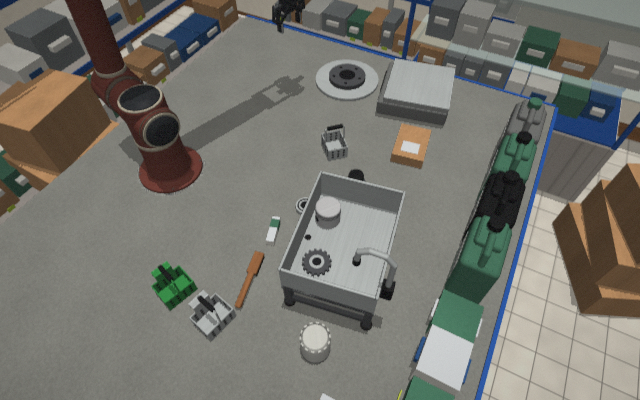

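View pics/top0.png

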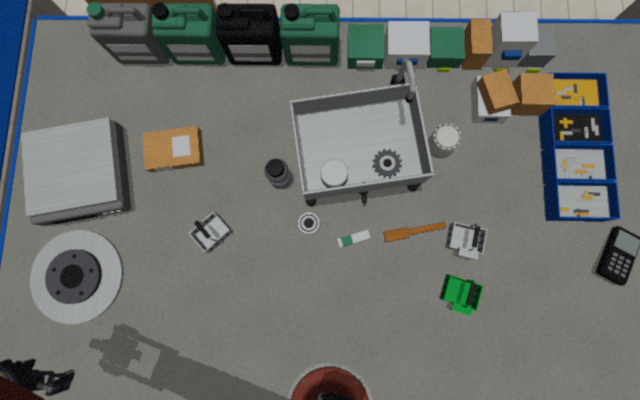

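```bash
python3 - <<'E'
import cv2
a=cv2.imread('pics/top0.png'); cv2.imwrite('pics/topc.png',cv2.resize(a[70:330,180:520],None,fx=2.3,fy=2.3,interpolation=cv2.INTER_CUBIC))
a=cv2.imread('pics/scene0.png'); cv2.imwrite('pics/scenec.png',cv2.resize(a[100:360,130:420],None,fx=2.3,fy=2.3,interpolation=cv2.INTER_CUBIC))
E
```

```text
(no output)
```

View pics/topc.png

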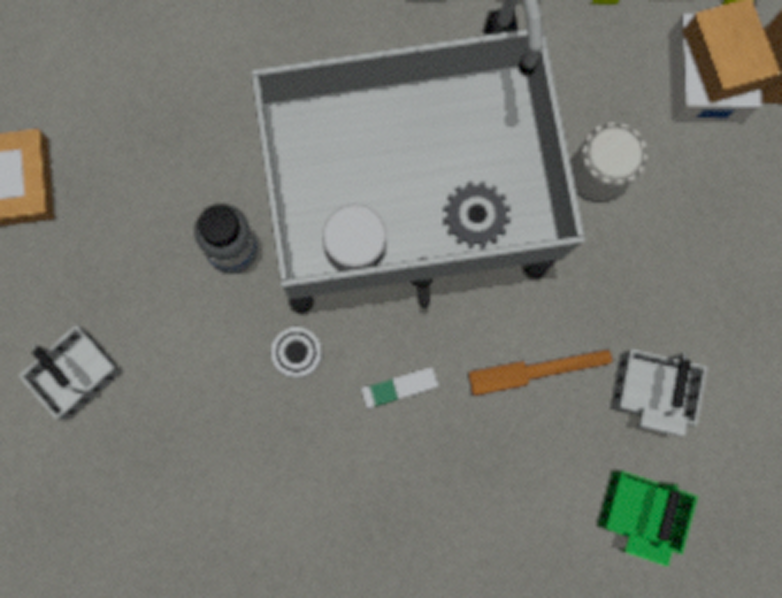

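View pics/scenec.png

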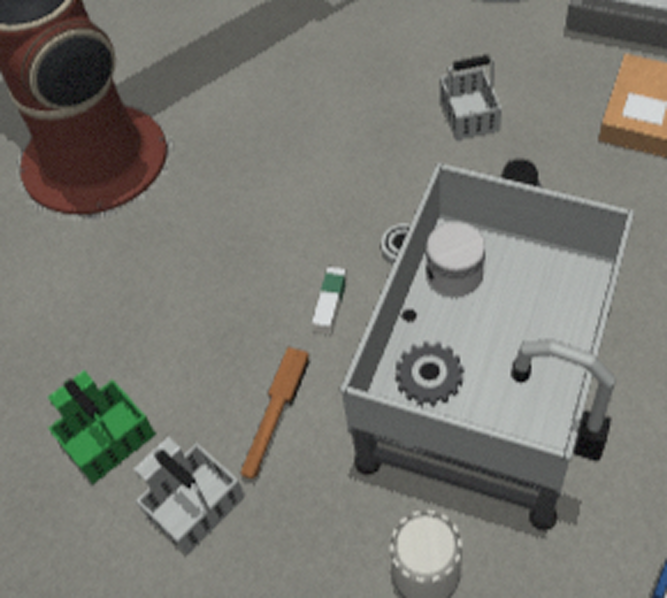

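```bash
python3 - <<'E'
import cv2
a=cv2.imread('pics/top0.png'); b=cv2.imread('pics/scene0.png')
def z(im,x0,x1,y0,y1,f,n):
    c=cv2.resize(im[y0:y1,x0:x1],None,fx=f,fy=f,interpolation=cv2.INTER_CUBIC)
    for x in range((x0+9)//10*10,x1,10): cv2.putText(c,str(x),((x-x0)*f,8),0,.3,(0,0,255)); cv2.line(c,((x-x0)*f,0),((x-x0)*f,c.shape[0]),(0,0,255) if x%50==0 else (120,120,200),1)
    for y in range((y0+9)//10*10,y1,10): cv2.putText(c,str(y),(0,(y-y0)*f),0,.3,(0,0,255)); cv2.line(c,(0,(y-y0)*f),(c.shape[1],(y-y0)*f),(120,120,200),1)
    cv2.imwrite('pics/'+n,c)
z(a,285,440,75,210,5,'zt.png'); z(b,275,410,165,305,4,'zs.png'); z(a,430,510,210,325,5,'ztb.png'); z(b,145,245,255,340,6,'zsb.png')
E
```

```text
(no output)
```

View pics/zt.png

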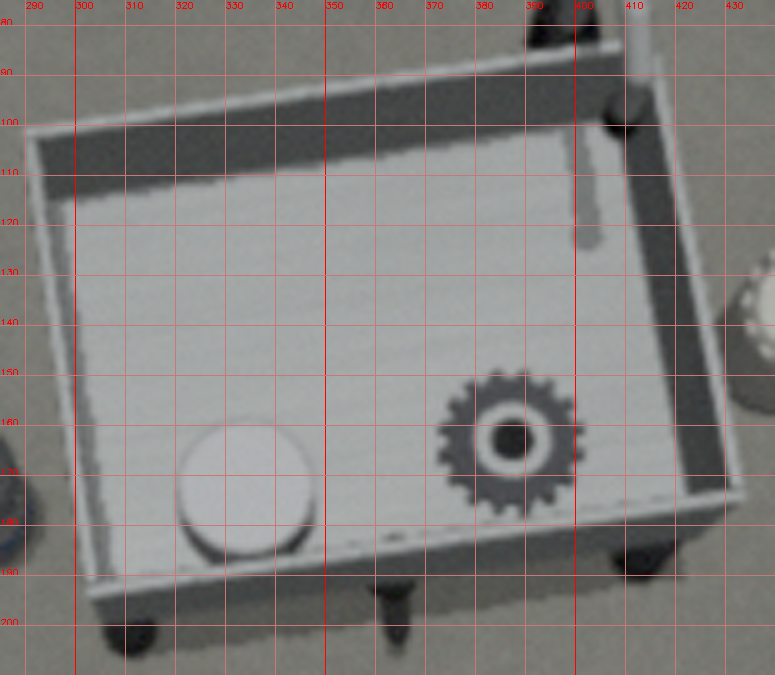

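View pics/zs.png

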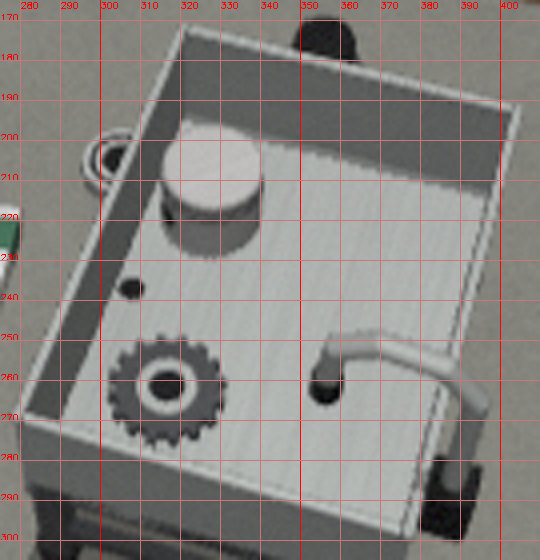

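View pics/ztb.png

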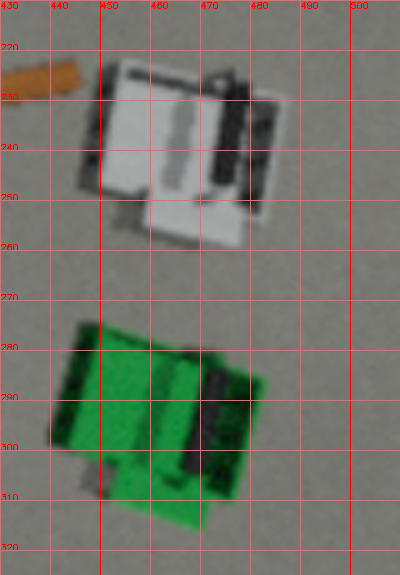

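View pics/zsb.png

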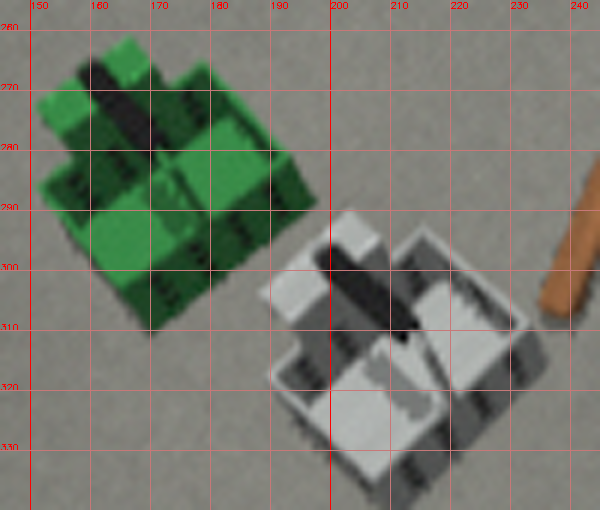

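```bash
cat > geo.py <<'E'
import numpy as np, cv2, pickle
from scipy.optimize import least_squares
def proj(p,X):
    T=np.linalg.inv(p['world_from_camera']); X=np.atleast_2d(X)
    c=X@T[:3,:3].T+T[:3,3]; K=p['camera_matrix']
    return np.c_[K[0,0]*c[:,0]/-c[:,2]+K[0,2], K[1,1]*(-c[:,1])/-c[:,2]+K[1,2]]
def P(x,X): # pose x,y,yaw -> world
    X=np.atleast_2d(X).astype(float); c,s=np.cos(x[2]),np.sin(x[2])
    return np.c_[x[0]+c*X[:,0]-s*X[:,1], x[1]+s*X[:,0]+c*X[:,1], X[:,2]]
def fit(x0,groups,loss='soft_l1'):
    f=lambda x: np.concatenate([(proj(p,P(x,O))-np.array(uv)).ravel() for p,O,uv in groups])
    r=least_squares(f,x0,loss=loss); return r.x,f(r.x).reshape(-1,2)
def ray(p,uv,z):
    K=p['camera_matrix'];T=p['world_from_camera']
    d=T[:3,:3]@np.array([(uv[0]-K[0,2])/K[0,0],-(uv[1]-K[1,2])/K[1,1],-1]); o=T[:3,3]
    return o+d*(z-o[2])/d[2]
E
python3 - <<'E'
from look import *; from geo import *
np.set_printoptions(precision=4,suppress=True)
t=snap('top','t1.png'); s=snap('scene','s1.png')
pickle.dump((t,s),open('ts.pkl','wb'))
r=np.array([[.1215,.1615,.205],[.1215,-.1615,.205],[-.1215,-.1615,.205],[-.1215,.1615,.205]])
gt=(t,r,[(290.3,101),(416,82),(433.7,174),(303.3,194)])
gs=(s,r,[(404,191.5),(376,300),(280,268.5),(321,171.5)])
for g in ([gt],[gs],[gt,gs]):
    x,e=fit([.55,-.05,0],g); print('basin',x,np.degrees(x[2])); print(e.ravel())
B=x
b=np.array([[-.035,-.045,.05],[-.035,.045,.05],[.035,.045,.05],[.035,-.045,.05],[-.053,-.025,.075],[-.053,.025,.075],[-.028,0,.113],[.028,0,.113]])
gs=(s,b,[(190.3,317.5),(215,293),(233,308.5),(207.5,336),(188,303.7),(203.3,290),(199,297),(213,310)])
gt=(t,b[[2,3,4,5,6,7]],[(454,222),(487,229.5),(478,259.5),(458.5,256.5),(472.5,246),(476,228)])
for g in ([gt],[gs],[gt,gs]):
    x,e=fit([.4,-.25,0],g); print('basket',x,np.degrees(x[2])); print(e.ravel())
k=x
print('knob',P(B,[-.104,0,.062]),'rim',P(B,[-.118,0,.205]))
print('lobe tip',ray(t,(364,205),.06))
for n,uvt,uvs,z in [('piston',(333,172),(328,206),.168),('gear',(387.5,162.5),(316.5,261.5),.118),('bearing',(309.5,223),None,.018),('carton',(354,238.5),None,.025),('brush',(414,232.5),None,.024),('can',(276,168),None,.15),('filter',(446.5,138),(315,332),.09)]:
    for p,uv in((t,uvt),(s,uvs)):
        if uv:
            w=ray(p,uv,z); c,sn=np.cos(B[2]),np.sin(B[2]); d=w[:2]-B[:2]
            print(n,w,'in basin',c*d[0]+sn*d[1],-sn*d[0]+c*d[1])
for n,uv in [('brushL',(385,236)),('brushR',(445,226)),('cartL',(338,241)),('cartR',(369.5,233))]: print(n,ray(t,uv,.02))
E
```

```text
basin [ 0.6874 -0.0654  0.1706] 9.776528604367856
[-1.2367 -0.7608  0.4353 -1.0296  1.6003  0.6574 -0.5786  0.7574]
basin [ 0.6889 -0.0659  0.1556] 8.914086421520157
[ 2.1352  0.2986  0.9573 -0.0545 -3.8294  0.1993 -0.8773 -1.5932]
basin [ 0.6879 -0.0659  0.1641] 9.40175643180768
[-0.7555 -1.3771  1.0418 -0.8584  1.5811  0.943  -0.7338  0.1898  1.348
 -0.2659  1.2491 -0.499  -3.8173  0.5491 -1.7812 -1.5802]
basket [ 0.4543 -0.3658 -0.1897] -10.868263794941852
[-0.6095  0.4477 -0.4608 -0.1525 -0.66    0.3341 -0.2055 -0.7166  1.4749
  1.762   1.2844 -1.7541]
basket [ 0.4585 -0.3685 -0.2101] -12.035304450166306
[-1.2652  0.3889  0.4865 -0.4193  0.6341  0.1261 -0.278  -0.7672  0.0909
  0.3384 -0.1898 -0.0176 -0.4322 -0.3107  0.7125  0.4861]
basket [ 0.457  -0.3675 -0.2027] -11.613657209211484
[ 0.1685 -0.7117  0.2406 -0.8974 -0.3539 -0.6378  0.1474 -1.929   1.9389
  0.6686  2.0268 -2.7689 -1.4974 -0.0652  0.0778 -0.9871  0.3436 -0.6169
 -0.3722 -1.4037 -0.2195 -0.1045 -0.5972 -0.5249 -0.7503 -0.8587  0.5019
 -0.2111]
knob [[ 0.5853 -0.0829  0.062 ]] rim [[ 0.5714 -0.0852  0.205 ]]
lobe t
[... 277 characters left out ...]
[ 0.6465 -0.1427  0.118 ] in basin -0.05337534691424312 -0.06899105473322072
bearing [0.4911 0.0646 0.018 ] in basin -0.1728092799690325 0.1608805244887736
carton [ 0.4498 -0.0604  0.025 ] in basin -0.23398565788999515 0.044360328781319826
brush [ 0.4698 -0.2263  0.024 ] in basin -0.24130365162253511 -0.12259169392413824
can [0.6178 0.1477 0.15  ] in basin -0.034248004880664845 0.22217964188946662
filter [ 0.7227 -0.3056  0.09  ] in basin -0.004775278764194396 -0.24213502295333114
filter [ 0.7252 -0.3     0.09  ] in basin -0.001365976455372106 -0.23705394443604139
brushL [ 0.4588 -0.1466  0.02  ]
brushR [ 0.49   -0.3131  0.02  ]
cartL [ 0.4423 -0.0162  0.02  ]
cartR [ 0.4663 -0.1036  0.02  ]
```

```bash
cat >> geo.py <<'E'
from scipy.spatial.transform import Rotation as R
B=np.array([.6879,-.0659,.1641]); K0=np.array([.457,-.3675,-.2027])
def Rt(yaw,tilt,s=1):
    # fingers forward-tilted by tilt deg along yaw(rad) ; tool z = s*lateral left
    t=np.radians(tilt); y=np.array([np.cos(yaw)*np.sin(t),np.sin(yaw)*np.sin(t),-np.cos(t)])
    z=s*np.array([-np.sin(yaw),np.cos(yaw),0]); x=np.cross(y,z); return np.c_[x,y,z]
def rel(o,pos,Rm):
    R0=R.from_rotvec(o['tool_rot']).as_matrix()
    return np.round(R0.T@(np.array(pos)-o['tool_pos']),4), np.round(np.degrees(R.from_matrix(R0.T@Rm).as_rotvec()),2)
E
python3 - <<'E'
from look import *; from geo import *
np.set_printoptions(precision=4,suppress=True)
o=ctrl.get_obs(); R0=R.from_rotvec(o['tool_rot']).as_matrix(); print(R0)
p=ctrl.get_image('wrist'); T=p['world_from_camera']; 
X=np.eye(4);X[:3,:3]=R0;X[:3,3]=o['tool_pos']; X=np.linalg.inv(X)@T; print(X)
np.save('tc.npy',X)
for s in(1,-1):
    print(s,rel(o,[.44,-.1,.20],Rt(B[2],40,s)))
    print(s,rel(o,[.44,-.1,.20],Rt(B[2],0,s)))
E
```

```text
[[ 0.9755  0.      0.22  ]
 [-0.22   -0.      0.9755]
 [ 0.     -1.     -0.    ]]
[[ 0.0006 -0.9628 -0.2701 -0.0677]
 [-0.0011  0.2701 -0.9628 -0.1681]
 [ 1.      0.0008 -0.0009  0.0004]
 [ 0.      0.      0.      1.    ]]
1 (array([ 0.4512,  0.0047, -0.6257]), array([  7.72, -21.2 , -39.49]))
1 (array([ 0.4512,  0.0047, -0.6257]), array([  0.  , -22.11,   0.  ]))
-1 (array([ 0.4512,  0.0047, -0.6257]), array([ 54.34, 149.3 ,  10.62]))
-1 (array([ 0.4512,  0.0047, -0.6257]), array([ -0.  , 157.89,   0.  ]))
```

View pics/wrist0.png

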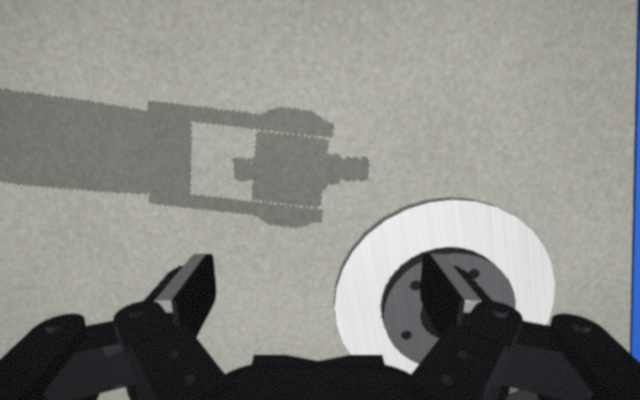

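```bash
python3 - <<'E'
from look import *; from geo import *
o=ctrl.get_obs()
print(rel(o,[.40,.32,.26],Rt(B[2],0)), rel(o,[.44,-.085,.26],Rt(B[2],40)))
E
```

```text
(array([ 0.3198, -0.0553, -0.2248]), array([ -0.  , -22.11,   0.  ])) (array([ 0.4479, -0.0553, -0.6111]), array([  7.71, -21.2 , -39.49]))
```

Request:
{"op": "arm_command", "data": {"steps": [[[0.32, -0.055, -0.225], [0, -22, 0], 0], [[0.32, -0.055, -0.225], [0, -22, 0], 0], [[0.32, -0.055, -0.225], [0, -22, 0], 0], [[0.32, -0.055, -0.225], [0, -22, 0], 0], [[0.32, -0.055, -0.225], [0, -22, 0], 0]]}}

```text
t: 3.2
tool_pos: [0.3029, 0.4267, 0.2396]
tool_rot: [-1.567, -0.128, 0.127]
contact_force: [-0.1, 0.3, 0.4]
opening: 0.0122
```

```bash
cat > to.py <<'E'
from station import ctrl; from geo import *
import sys
a=[float(v) for v in sys.argv[1:]]
o=ctrl.get_obs(); print(o['t'],np.round(o['tool_pos'],4),np.round(o['q'],2),np.round(o['contact_force'],1),np.round(o['opening'],4)); 
for i in range(0,len(a),5): print(*rel(o,a[i:i+3],Rt(a[i+3],a[i+4])))
E
python3 to.py .44 -.085 .26 .164 40
```

```text
3.2 [0.3029 0.4267 0.2396] [ 0.81 -0.21  1.81 -0.    1.55 -0.92] [-0.1  0.3  0.4] 0.0122
[ 0.0524 -0.0205 -0.5272] [ 1.000e-02 -7.000e-02 -3.996e+01]
```

Request:
{"op": "arm_command", "data": {"steps": [[[0.11, -0.02, -0.25], [0, 0, -20], 0], [[0.11, -0.02, -0.25], [0, 0, -20], 0], [[0.11, -0.02, -0.25], [0, 0, -20], 0], [[0.08, -0.02, -0.527], [0, 0, -40], 0], [[0.08, -0.02, -0.527], [0, 0, -40], 0]]}}

```text
t: 3.7
tool_pos: [0.4038, 0.2121, 0.2536]
tool_rot: [-1.459, -0.611, -0.365]
contact_force: [-1.2, -1.5, 0.8]
opening: 0.0003
```

```bash
python3 to.py .44 -.085 .26 .164 40
```

```text
3.7 [0.4038 0.2121 0.2536] [ 0.42 -0.91  2.32 -0.17  1.12 -1.29] [-1.2 -1.5  0.8] 0.0003
[-0.0064 -0.013  -0.299 ] [-0.04 -0.04 -3.97]
```

Request:
{"op": "arm_command", "data": {"steps": [[[0.0, -0.01, -0.3], [0, 0, -4], 0], [[0.0, -0.01, -0.3], [0, 0, -4], 0], [[0.0, -0.01, -0.3], [0, 0, -4], 0], [[0.0, -0.01, -0.3], [0, 0, -4], 0], [[0.0, -0.01, -0.3], [0, 0, -4], 0]]}}

```text
t: 4.2
tool_pos: [0.4559, -0.0149, 0.2601]
tool_rot: [-1.44, -0.663, -0.419]
contact_force: [0.4, -0.1, -0.7]
opening: -0.0001
```

```bash
python3 - <<'E'
from look import *
snap('wrist','w1.png')
E
python3 to.py .44 -.085 .26 .164 40
```

```text
4.25 [ 0.4552 -0.0279  0.2598] [-0.49 -1.01  2.38  0.41  1.21 -2.24] [ 0.7 -1.2 -0.1] -0.0001
[-0.0177 -0.0148 -0.0544] [ 1.04 -0.87 -0.07]
```

View pics/w1.png

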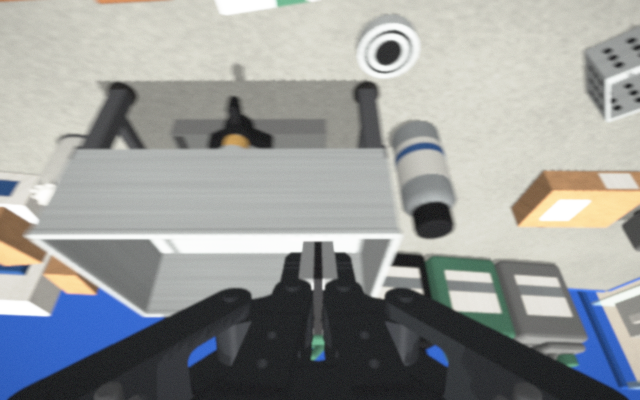

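```bash
python3 - <<'E'
from look import *; from geo import *
np.set_printoptions(precision=4,suppress=True)
p=snap('wrist','w2.png'); pickle.dump(p,open('w2.pkl','wb')); o=ctrl.get_obs(); print(o['tool_pos'],o['dq'])
a=cv2.imread('pics/w2.png'); cv2.imwrite('pics/w2z.png',cv2.resize(a[60:270,0:420],None,fx=1.9,fy=2.6,interpolation=cv2.INTER_CUBIC))
cv2.imwrite('pics/w2k.png',cv2.resize(a[70:160,160:330],None,fx=4.5,fy=4.5,interpolation=cv2.INTER_CUBIC))
E
```

```text
[ 0.4555 -0.0235  0.2597] [ 0.2096 -0.0026  0.0034 -0.0027 -0.0003  0.1063]
```

View pics/w2z.png

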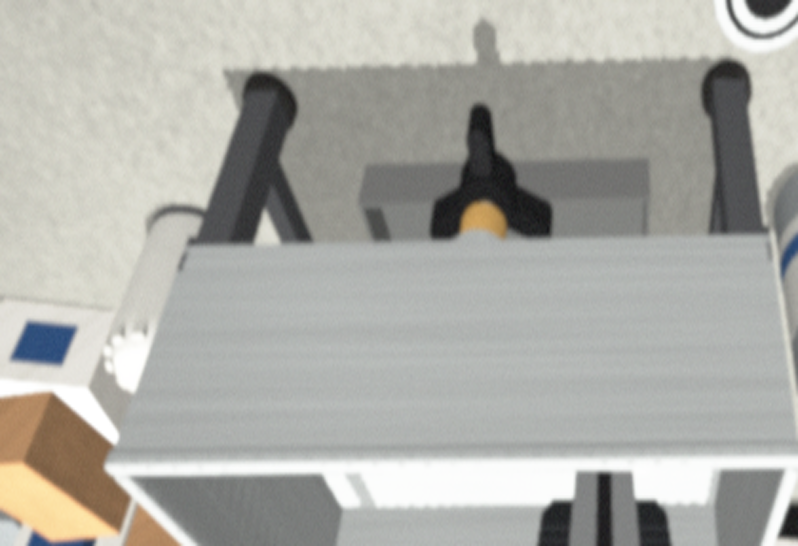

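View pics/w2k.png

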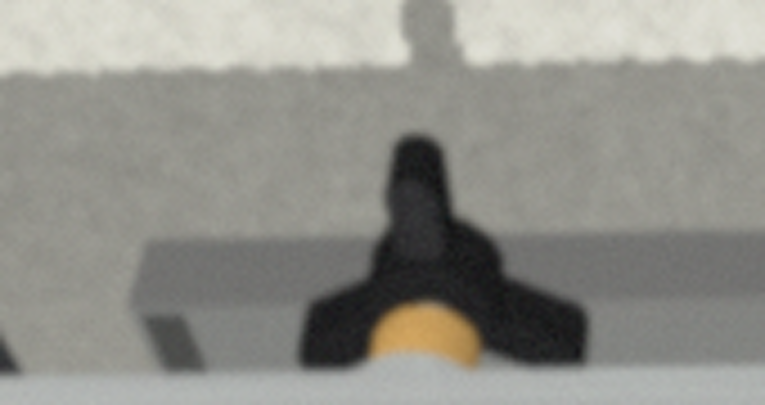

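```bash
cat > tb.py <<'E'
# targets in basin frame x y z tilt [yawoff deg]
from station import ctrl; from geo import *
import sys
a=[float(v) for v in sys.argv[1:]]
o=ctrl.get_obs(); d=o['tool_pos'][:2]-B[:2]; c,s=np.cos(B[2]),np.sin(B[2])
print('t',o['t'],'basinTCP',np.round([c*d[0]+s*d[1],-s*d[0]+c*d[1],o['tool_pos'][2]],4),np.round(o['q'],2),'F',np.round(o['contact_force'],1),np.round(o['opening'],4),'dq',np.abs(o['dq']).max().round(3)); 
for i in range(0,len(a),5): print(*rel(o,P(B,a[i:i+3])[0],Rt(B[2]+np.radians(a[i+4]),a[i+3])))
E
python3 tb.py -.175 .035 .12 35 0
```

```text
t 4.3 basinTCP [-0.2223  0.0798  0.2597] [-0.48 -1.01  2.38  0.41  1.21 -2.23] F [0.  0.7 0.5] 0.0003 dq 0.21
[-0.0526  0.1381 -0.0438] [ 0.75 -0.95  4.91]
```

Request:
{"op": "arm_command", "data": {"steps": [[[-0.053, 0.138, -0.044], [0.7, -0.9, 5], 0], [[-0.053, 0.138, -0.044], [0.7, -0.9, 5], 0], [[-0.053, 0.138, -0.044], [0.7, -0.9, 5], 0], [[-0.053, 0.138, -0.044], [0.7, -0.9, 5], 0], [[-0.053, 0.138, -0.044], [0.7, -0.9, 5], 0]]}}

```text
t: 4.8
tool_pos: [0.5083, -0.059, 0.1177]
tool_rot: [-1.463, -0.592, -0.347]
contact_force: [-0.9, 0.1, 1.1]
opening: -0.0001
```

```bash
python3 tb.py -.175 .035 .12 35 0; python3 - <<'E'
from look import *; from geo import *
p=snap('wrist','w3.png'); pickle.dump(p,open('w3.pkl','wb'))
E
```

```text
t 4.8 basinTCP [-0.1761  0.0361  0.1177] [-0.47 -0.58  2.37  0.45  0.9  -2.41] F [-0.9  0.1  1.1] -0.0001 dq 0.076
[ 0.0022 -0.0013 -0.0011] [-0.13 -0.12 -0.31]
```

View pics/w3.png

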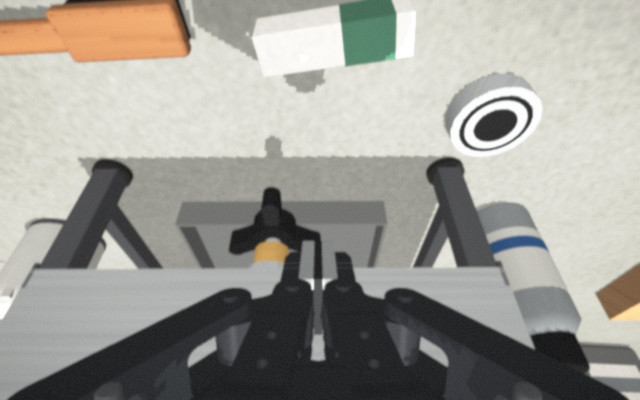

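```bash
python3 - <<'E'
import cv2
b=cv2.imread('pics/w3.png')
def z(im,x0,x1,y0,y1,f,n):
    c=cv2.resize(im[y0:y1,x0:x1],None,fx=f,fy=f,interpolation=cv2.INTER_CUBIC)
    for x in range((x0+9)//10*10,x1,10): cv2.putText(c,str(x),((x-x0)*f,8),0,.3,(0,0,255)); cv2.line(c,((x-x0)*f,0),((x-x0)*f,4),(0,0,255),1)
    for y in range((y0+9)//10*10,y1,10): cv2.putText(c,str(y),(0,(y-y0)*f),0,.3,(0,0,255)); cv2.line(c,(0,(y-y0)*f),(4,(y-y0)*f),(0,0,255),1)
    cv2.imwrite('pics/'+n,c)
z(b,215,340,175,275,6,'w3k.png'); z(b,0,130,150,290,4,'w3l.png'); z(b,420,560,150,290,4,'w3r.png')
E
```

```text
(no output)
```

View pics/w3k.png

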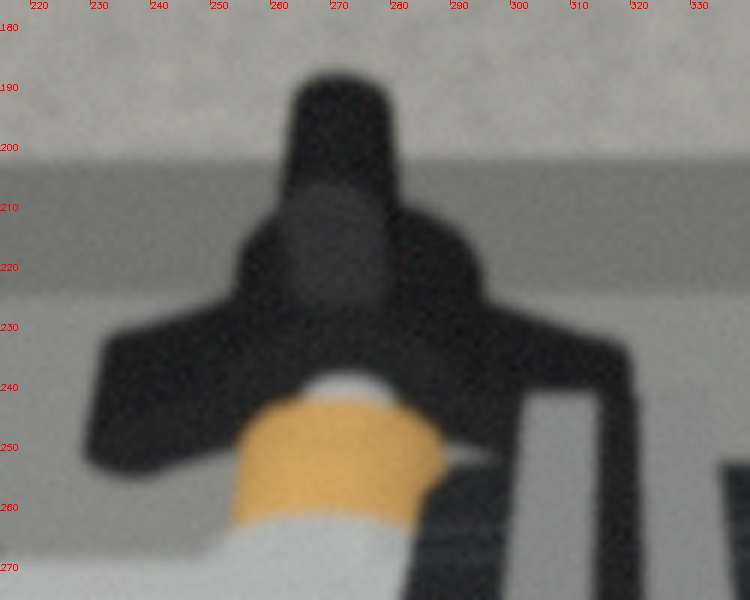

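View pics/w3l.png

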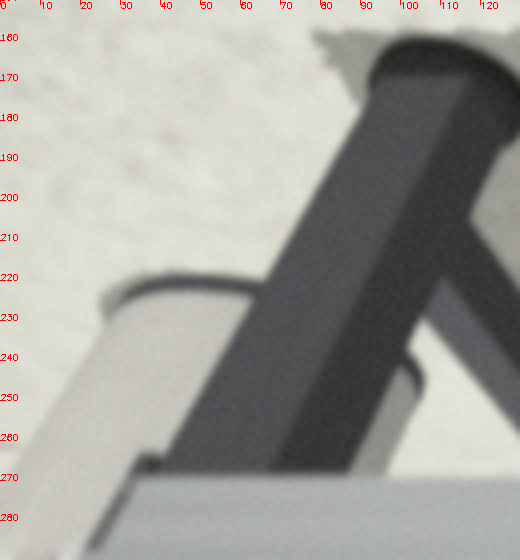

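View pics/w3r.png

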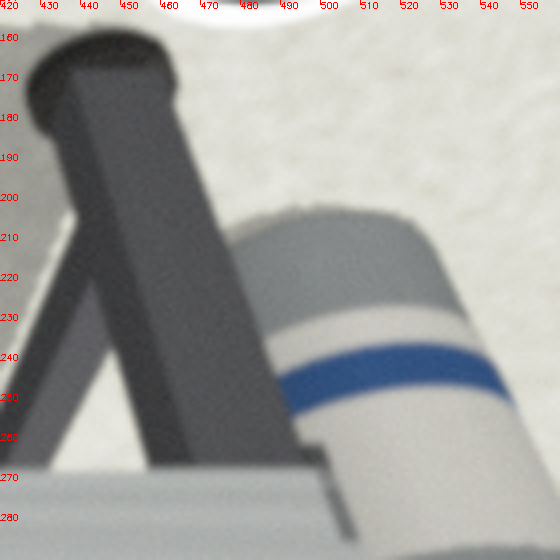

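```bash
python3 - <<'E'
from look import *; from geo import *
np.set_printoptions(precision=4,suppress=True)
p=pickle.load(open('w3.pkl','rb')); t,s=pickle.load(open('ts.pkl','rb'))
O=np.array([[-.12,-.16,.104],[-.12,.16,.104],[-.118,-.158,.104],[-.118,-.138,.104],[-.118,.138,.104],[-.118,.158,.104]])
g=(p,O,[(33,270),(500,267),(40,270),(67,270),(468,267),(495,267)])
r=np.array([[.1215,.1615,.205],[.1215,-.1615,.205],[-.1215,-.1615,.205],[-.1215,.1615,.205]])
gt=(t,r,[(290.3,101),(416,82),(433.7,174),(303.3,194)])
gs=(s,r[[0,1,3]],[(404,191.5),(376,300),(321,171.5)])
for G in ([g],[g,gt],[g,gt,gs]):
    x,e=fit(B,G); print(x,e.round(1).tolist())
for BB in (B,fit(B,[g,gt])[0]):
  for th in (0,7,12,20):
    a=np.radians(th); print(th,proj(p,P(BB,[[-.104-.0425*np.cos(a),.0425*np.sin(a),z] for z in(.053,.071)])).round(1).tolist(), proj(p,P(BB,[-.104-.0425*np.cos(a-2.094),.0425*np.sin(a-2.094),.071])).round(1), proj(p,P(BB,[-.104-.0425*np.cos(a+2.094),.0425*np.sin(a+2.094),.071])).round(1))
  print(proj(p,P(BB,[[-.104,0,.09]])))
E
```

```text
[ 0.6911 -0.0627  0.179 ] [[-0.6, 2.4], [2.0, 0.0], [-2.8, 3.7], [-1.0, 3.4], [0.4, 1.8], [2.9, 1.5]]
[ 0.6901 -0.0634  0.1722] [[-2.3, 0.8], [2.4, 0.0], [-4.5, 2.2], [-2.4, 2.0], [0.8, 1.7], [3.3, 1.5], [-2.0, -1.7], [-0.5, -2.1], [0.8, -0.6], [-1.3, -0.3]]
[ 0.6899 -0.0641  0.1684] [[-3.4, 0.2], [2.0, 0.3], [-5.6, 1.6], [-3.3, 1.4], [0.5, 1.9], [2.9, 1.7], [-1.6, -1.9], [0.0, -1.9], [1.0, -0.2], [-1.2, -0.4], [2.1, -0.7], [2.8, -0.9], [-1.1, -1.7]]
0 [[266.1, 184.3], [263.7, 204.1]] [[228.  253.2]] [[318.2 252.8]]
7 [[273.5, 184.5], [271.4, 204.4]] [[224.  250.2]] [[314.8 255.6]]
12 [[278.7, 185.1], [276.9, 204.9]] [[221.4 248. ]] [[312.  257.3]]
20 [[286.9, 186.6], [285.5, 206.4]] [[218.  244.1]] [[307.  259.8]]
[[268.2112 260.5842]]
0 [[267.8, 186.7], [265.4, 206.5]] [[230.4 255. ]] [[320.  254.3]]
7 [[275.1, 186.9], [273.1, 206.7]] [[226.4 252.1]] [[316.5 257. ]]
12 [[280.3, 187.5], [278.6, 207.2]] [[223.9 249.9]] [[313.8 258.7]]
20 [[288.4, 188.9], [287.1, 208.6]] [[220.5 246.1]] [[308.8 261.2]]
[[270.29   262.3371]]
```

```bash
sed -i 's/^B=.*K0/B=np.array([.6895,-.0642,.169]); K0/' geo.py; grep '^B=' geo.py; python3 tb.py -.175 .036 .053 35 0 -.132 .036 .053 35 0
```

```text
B=np.array([.6895,-.0642,.169]); K0=np.array([.457,-.3675,-.2027])
t 4.85 basinTCP [-0.1766  0.0349  0.1208] [-0.47 -0.59  2.37  0.45  0.9  -2.41] F [1.  0.4 0.5] 0.0004 dq 0.054
[-0.0375  0.0564  0.0011] [ 0.16 -0.24 -0.06]
[-0.0023  0.0811  0.0013] [ 0.16 -0.24 -0.06]
```

Request:
{"op": "arm_command", "data": {"steps": [[[-0.0375, 0.0564, 0.001], [0, 0, 0], 0], [[-0.0375, 0.0564, 0.001], [0, 0, 0], 0], [[-0.0375, 0.0564, 0.001], [0, 0, 0], 0], [[-0.002, 0.081, 0.001], [0, 0, 0], 0], [[-0.002, 0.081, 0.001], [0, 0, 0], 0]]}}

```text
t: 5.35
tool_pos: [0.5579, -0.0511, 0.0571]
tool_rot: [-1.465, -0.602, -0.352]
contact_force: [-0.1, -0.5, 1.0]
opening: 0.0001
```

```bash
python3 tb.py -.132 .036 .053 35 0 -.132 -.005 .053 35 0 -.132 -.02 .053 35 0; python3 - <<'E'
from look import *
snap('wrist','w4.png')
E
```

```text
t 5.35 basinTCP [-0.1276  0.0351  0.0571] [-0.4  -0.32  2.31  0.51  0.68 -2.46] F [-0.1 -0.5  1. ] 0.0001 dq 0.087
[-0.006   0.0008  0.0009] [ 0.21 -0.11  0.21]
[-0.0059  0.0009 -0.0401] [ 0.21 -0.11  0.21]
[-0.0059  0.001  -0.0551] [ 0.21 -0.11  0.21]
```

View pics/w4.png

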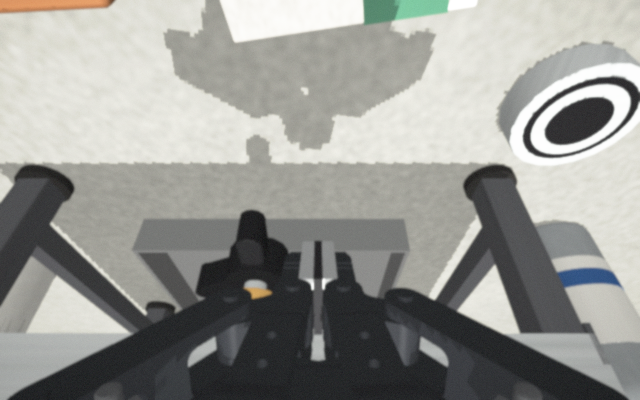

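Request:
{"op": "arm_command", "data": {"steps": [[[-0.005, 0.001, -0.012], [0, 0, 0], 0], [[-0.005, 0.001, -0.024], [0, 0, 0], 0], [[-0.005, 0.001, -0.034], [0, 0, 0], 0], [[-0.005, 0.001, -0.044], [0, 0, 0], 0], [[-0.005, 0.001, -0.055], [0, 0, 0], 0]]}}

```text
t: 5.9
tool_pos: [0.563, -0.1068, 0.0554]
tool_rot: [-1.466, -0.605, -0.353]
contact_force: [-0.0, -0.4, -0.6]
opening: -0.0001
```

```bash
python3 - <<'E'
from look import *
snap('wrist','w5.png')
E
python3 tb.py -.132 -.02 .053 35 0 -.185 -.02 .053 35 0 -.185 .06 .053 35 0
```

```text
t 5.95 basinTCP [-0.1317 -0.0223  0.0554] [-0.52 -0.25  2.26  0.58  0.72 -2.62] F [-0.5 -1.3  0.8] -0.0 dq 0.055
[-0.0016  0.0017  0.0023] [ 0.37 -0.05  0.33]
[-0.0449 -0.0289  0.0021] [ 0.37 -0.05  0.33]
[-0.0449 -0.0294  0.0821] [ 0.37 -0.05  0.33]
```

View pics/w5.png

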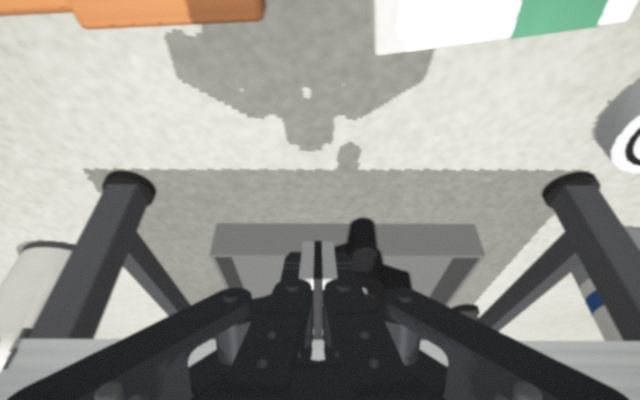

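```bash
python3 - <<'E'
from look import *; from geo import *
np.set_printoptions(precision=1,suppress=True)
p=snap('wrist','w6.png'); pickle.dump(p,open('w6.pkl','wb'))
for th in range(-60,60,10):
    a=np.radians(th); print(th,*[proj(p,P(B,[-.104-.0425*np.cos(a+k),.0425*np.sin(a+k),.071]))[0] for k in (-2.094,0,2.094)],proj(p,P(B,[-.104-.0425*np.cos(a),.0425*np.sin(a),.053]))[0])
a=cv2.imread('pics/w6.png'); cv2.imwrite('pics/w6z.png',cv2.resize(a[130:330,220:440],None,fx=3,fy=3,interpolation=cv2.INTER_CUBIC))
E
python3 tb.py
```

```text
-60 [352.2 316.9] [288.9 271.2] [434.1 271.3] [290.8 240.9]
-50 [340.9 316.5] [296.6 265.4] [436.8 277.3] [298.1 234.8]
-40 [330.  315.4] [306.9 260.2] [436.9 283.3] [307.7 229.2]
-30 [319.6 313.6] [319.5 255.8] [434.5 289.2] [319.5 224.5]
-20 [309.9 311.1] [333.9 252.5] [430.1 294.7] [333.  220.9]
-10 [301.2 307.9] [349.6 250.4] [423.8 299.7] [347.6 218.6]
0 [293.8 304. ] [365.7 249.7] [415.9 304.2] [362.7 217.9]
10 [287.8 299.5] [381.6 250.4] [406.9 308. ] [377.5 218.6]
20 [283.6 294.5] [396.4 252.5] [396.9 311.2] [391.4 220.9]
30 [281.3 289. ] [409.5 255.9] [386.2 313.7] [403.7 224.5]
40 [281.4 283.1] [420.4 260.3] [375.1 315.5] [414.  229.2]
50 [283.8 277.1] [428.6 265.6] [363.7 316.6] [421.8 234.8]
t 6.0 basinTCP [-0.1319 -0.0214  0.0548] [-0.52 -0.25  2.26  0.58  0.72 -2.62] F [-0.1  0.2 -0.2] -0.0004 dq 0.021
```

View pics/w6z.png

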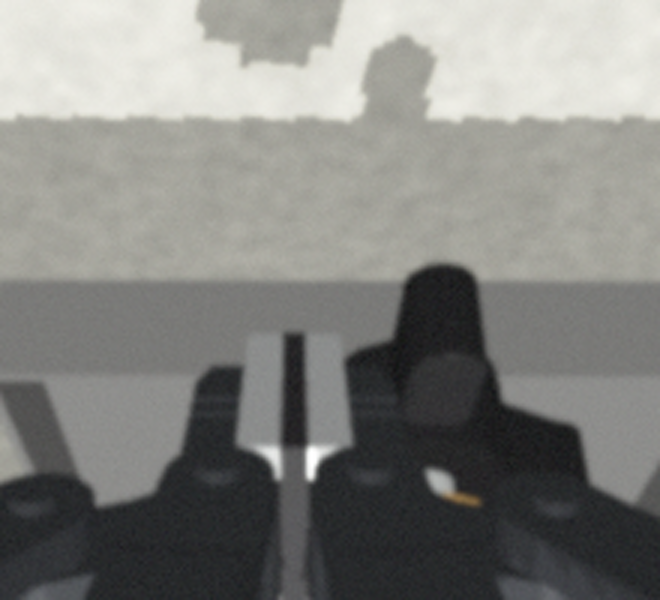

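```bash
python3 - <<'E'
from look import *; from geo import *
np.set_printoptions(precision=1,suppress=True)
p=pickle.load(open('w6.pkl','rb')); o=ctrl.get_obs(); R0=R.from_rotvec(o['tool_rot']).as_matrix()
for v in ([0,0,0],[-.011,0,0],[.011,0,0],[0,0,.0145],[0,0,-.0145],[-.011,-.019,0],[-.011,-.03,0]): print(v,proj(p,o['tool_pos']+R0@np.array(v)))
a=cv2.imread('pics/w6.png'); cv2.imwrite('pics/w6y.png',cv2.resize(a[200:330,220:440],None,fx=3.6,fy=3.6,interpolation=cv2.INTER_CUBIC)*2)
E
```

```text
[0, 0, 0] [[319.2 237.1]]
[-0.011, 0, 0] [[319.2 217.1]]
[0.011, 0, 0] [[319.2 256.4]]
[0, 0, 0.0145] [[346.9 237.1]]
[0, 0, -0.0145] [[291.4 237.1]]
[-0.011, -0.019, 0] [[319.4 230.4]]
[-0.011, -0.03, 0] [[319.5 239.6]]
```

View pics/w6y.png

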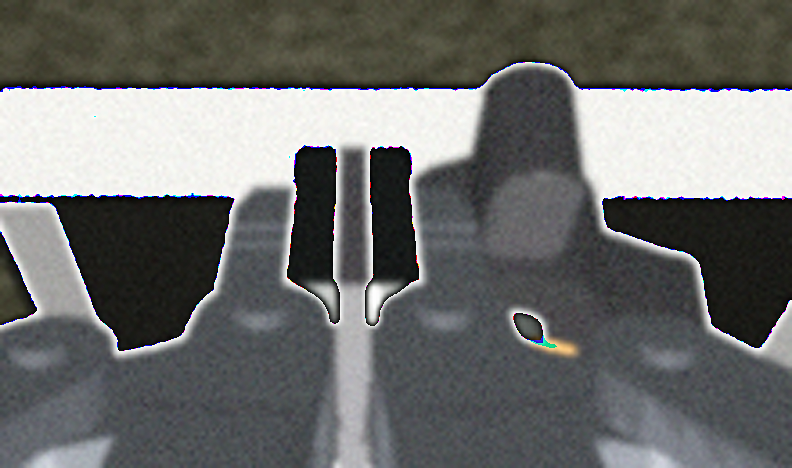

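```bash
python3 - <<'E'
from look import *; from geo import *
np.set_printoptions(precision=1,suppress=True)
p=pickle.load(open('w6.pkl','rb')); T=np.load('tc.npy'); q=dict(p); q['world_from_camera']=T
for v in ([0,-.013,.0427],[-.011,-.013,.0427],[.011,-.013,.0427],[-.011,-.035,.0427],[.011,-.035,.0427],[0,-.013,.057]): print(v,proj(q,v))
a=cv2.imread('pics/wrist0.png'); cv2.imwrite('pics/w0z.png',np.clip(cv2.resize(a[230:380,120:330],None,fx=3.6,fy=3.6,interpolation=cv2.INTER_CUBIC)*1.0*2.5,0,255))
E
```

```text
[0, -0.013, 0.0427] [[404.5 247. ]]
[-0.011, -0.013, 0.0427] [[406.1 225.7]]
[0.011, -0.013, 0.0427] [[403.  267.6]]
[-0.011, -0.035, 0.0427] [[419.2 243.9]]
[0.011, -0.035, 0.0427] [[415.2 291. ]]
[0, -0.013, 0.057] [[433.9 247. ]][ WARN:0@0.682] global loadsave.cpp:1063 imwrite_ Unsupported depth image for selected encoder is fallbacked to CV_8U.
```

View pics/w0z.png

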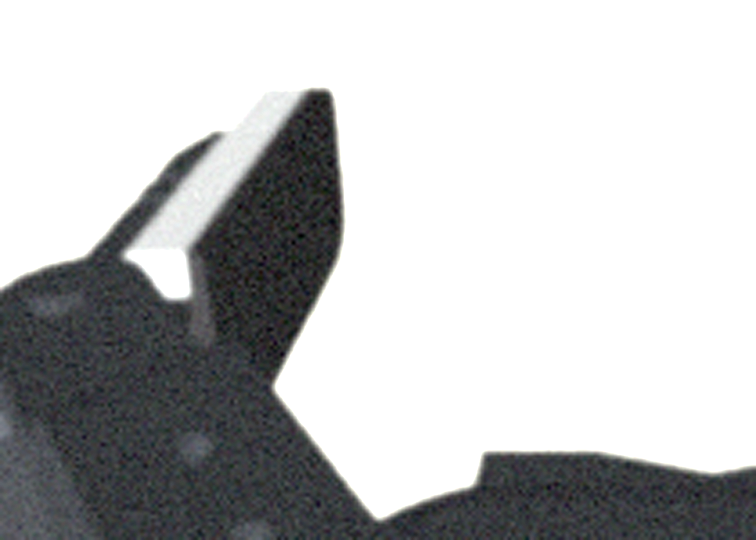

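```bash
python3 - <<'E'
from look import *; from geo import *
np.set_printoptions(precision=1,suppress=True)
o=ctrl.get_obs(); R0=R.from_rotvec(o['tool_rot']).as_matrix()
for n in('scene','top'):
    p=snap(n,n+'2.png'); pts=proj(p,[o['tool_pos']+R0@np.array([0,v,0]) for v in(0,-.03,-.073)]); print(n,pts.tolist())
    a=cv2.imread('pics/'+n+'2.png'); c=pts[0].astype(int)
    x0,y0=max(c[0]-70,0),max(c[1]-60,0)
    z=cv2.resize(a[y0:y0+120,x0:x0+140],None,fx=5,fy=5,interpolation=cv2.INTER_CUBIC)
    for q in pts: cv2.circle(z,(int((q[0]-x0)*5+2),int((q[1]-y0)*5+2)),3,(0,0,255),-1)
    cv2.imwrite('pics/'+n+'2z.png',z)
E
```

```text
scene [[296.47499570450634, 250.27738163670466], [290.24858455723637, 244.1826757712863], [281.011662109207, 235.14113898695388]]
top [[372.11848270462116, 196.74636844247857], [373.9979277393043, 201.5919326259171], [376.8503435227662, 208.94599911977863]]
```

View pics/top2z.png

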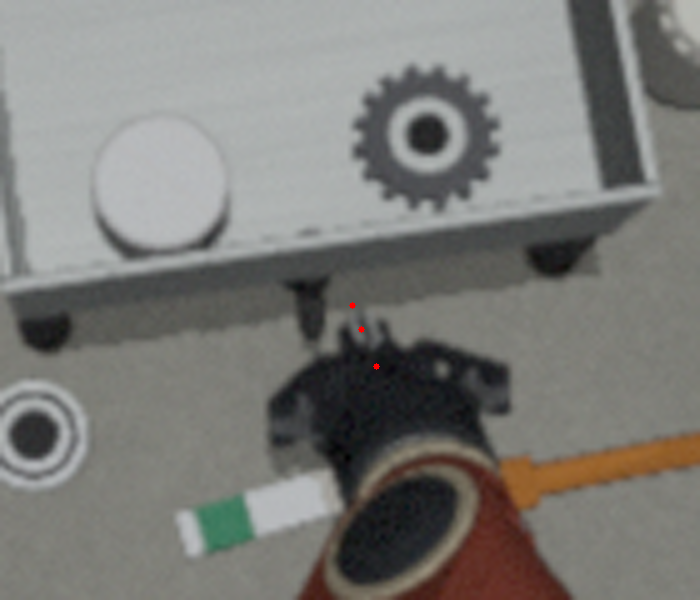

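View pics/scene2z.png

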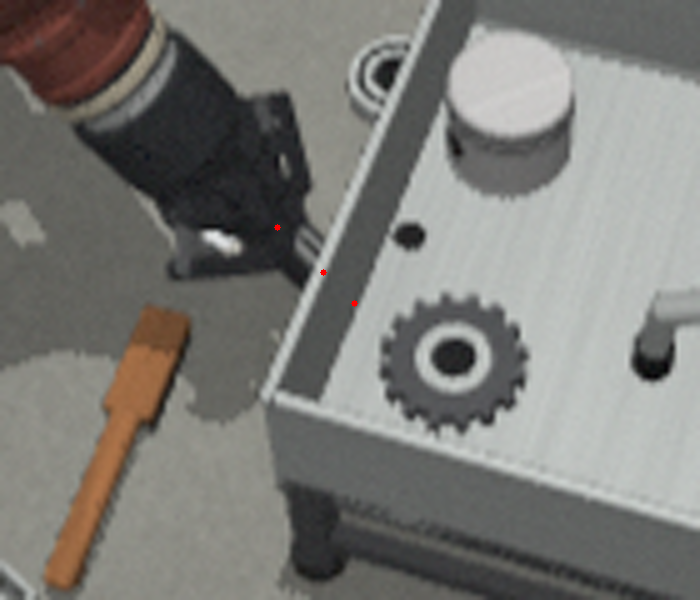

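```bash
python3 tb.py -.185 -.02 .055 35 0 -.180 .04 .035 35 0 -.118 .04 .033 35 0
```

```text
t 6.1 basinTCP [-0.1324 -0.02    0.0538] [-0.52 -0.25  2.26  0.58  0.72 -2.62] F [ 0.6  0.7 -0.1] 0.0001 dq 0.012
[-0.0423 -0.0313 -0.0002] [ 0.21 -0.1   0.19]
[-0.0498 -0.0123  0.0599] [ 0.21 -0.1   0.19]
[-0.0003  0.025   0.0601] [ 0.21 -0.1   0.19]
```

Request:
{"op": "arm_command", "data": {"steps": [[[-0.042, -0.031, 0.0], [0, 0, 0], 0], [[-0.042, -0.031, 0.02], [0, 0, 0], 0], [[-0.05, -0.012, 0.06], [0, 0, 0], 0], [[-0.05, -0.012, 0.06], [0, 0, 0], 0], [[-0.025, 0.006, 0.06], [0, 0, 0], 0]]}}

```text
t: 6.6
tool_pos: [0.5329, -0.048, 0.0321]
tool_rot: [-1.464, -0.6, -0.349]
contact_force: [0.2, -0.9, 1.7]
opening: 0.0
```

```bash
python3 tb.py -.118 .04 .033 35 0
```

```text
t 6.6 basinTCP [-0.1516  0.0423  0.0321] [-0.41 -0.34  2.38  0.54  0.65 -2.51] F [ 0.2 -0.9  1.7] 0.0 dq 1.101
[ 0.028   0.0186 -0.0022] [ 0.11 -0.08  0.05]
```

Request:
{"op": "arm_command", "data": {"steps": [[[0.028, 0.0186, -0.002], [0, 0, 0], 0], [[0.028, 0.0186, -0.002], [0, 0, 0], 0], [[0.028, 0.0186, -0.002], [0, 0, 0], 0]]}}

```text
t: 6.9
tool_pos: [0.5664, -0.044, 0.0325]
tool_rot: [-1.463, -0.6, -0.347]
contact_force: [-0.1, -0.1, 0.2]
opening: 0.0001
```

```bash
python3 - <<'E'
from look import *
snap('wrist','w7.png')
E
python3 tb.py -.118 .04 .033 35 0 -.118 -.005 .033 35 0 
```

```text
t 6.95 basinTCP [-0.1185  0.0405  0.0324] [-0.37 -0.24  2.3   0.54  0.61 -2.48] F [-0.  -0.5  0.3] -0.0 dq 0.025
[ 0.0008 -0.0002 -0.0005] [ 0.06 -0.07 -0.02]
[ 0.0008 -0.0002 -0.0455] [ 0.06 -0.07 -0.02]
```

View pics/w7.png

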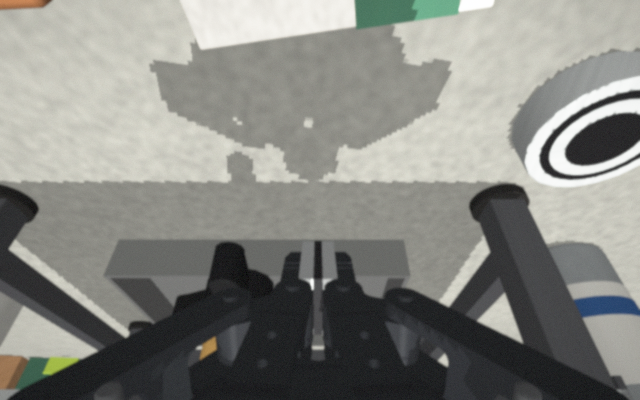

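Request:
{"op": "arm_command", "data": {"steps": [[[0.001, 0, -0.012], [0, 0, 0], 0], [[0.001, 0, -0.022], [0, 0, 0], 0], [[0.001, 0, -0.032], [0, 0, 0], 0], [[0.001, 0, -0.042], [0, 0, 0], 0]]}}

```text
t: 7.35
tool_pos: [0.5724, -0.0848, 0.0323]
tool_rot: [-1.46, -0.598, -0.346]
contact_force: [-0.8, 5.1, -0.7]
opening: 0.0003
```

```bash
python3 - <<'E'
from look import *
snap('wrist','w8.png')
E
python3 tb.py -.118 -.005 .033 35 0 -.118 -.02 .033 35 0  
```

```text
t 7.4 basinTCP [-0.1188 -0.0022  0.0324] [-0.46 -0.19  2.26  0.59  0.65 -2.6 ] F [-1.7  2.5 -1. ] 0.0003 dq 0.056
[ 0.001  -0.     -0.0028] [-0.   -0.14 -0.09]
[ 0.0011 -0.     -0.0178] [-0.   -0.14 -0.09]
```

View pics/w8.png

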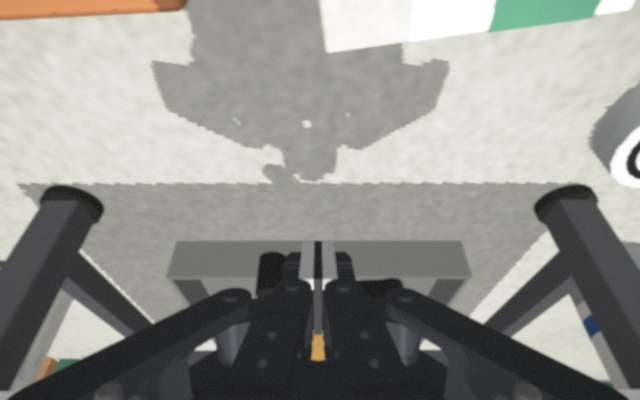

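Request:
{"op": "arm_command", "data": {"steps": [[[0.001, 0, -0.008], [0, 0, 0], 0], [[0.001, 0, -0.016], [0, 0, 0], 0], [[0.001, 0, -0.024], [0, 0, 0], 0]]}}

```text
t: 7.7
tool_pos: [0.5767, -0.11, 0.0322]
tool_rot: [-1.462, -0.597, -0.346]
contact_force: [-1.6, 1.4, -0.2]
opening: -0.0001
```

```bash
python3 - <<'E'
from look import *; from geo import *
p=snap('wrist','w9.png')
np.set_printoptions(precision=0,suppress=True)
for th in range(-90,70,10):
    a=np.radians(th); print(th,*[proj(p,P(B,[-.104-.0425*np.cos(a),.0425*np.sin(a),z]))[0] for z in(.053,.071)])
E
python3 tb.py -.118 -.03 .033 35 0 -.118 -.04 .033 35 0  
```

```text
-90 [286. 288.] [284. 323.]
-80 [286. 282.] [284. 317.]
-70 [289. 275.] [287. 311.]
-60 [295. 268.] [293. 305.]
-50 [304. 262.] [303. 300.]
-40 [315. 256.] [315. 294.]
-30 [329. 251.] [330. 290.]
-20 [345. 247.] [347. 286.]
-10 [362. 245.] [366. 284.]
0 [379. 244.] [385. 283.]
10 [397. 244.] [404. 284.]
20 [413. 247.] [421. 286.]
30 [427. 251.] [436. 289.]
40 [438. 255.] [448. 294.]
50 [446. 261.] [457. 299.]
60 [452. 268.] [462. 305.]
t 7.75 basinTCP [-0.1185 -0.0279  0.0328] [-0.51 -0.16  2.23  0.61  0.67 -2.65] F [-2.8 -0.6 -1. ] 0.0 dq 0.04
[ 0.0005  0.0001 -0.0021] [ 0.11 -0.15 -0.11]
[ 0.0005  0.0001 -0.0121] [ 0.11 -0.15 -0.11]
```

View pics/w9.png

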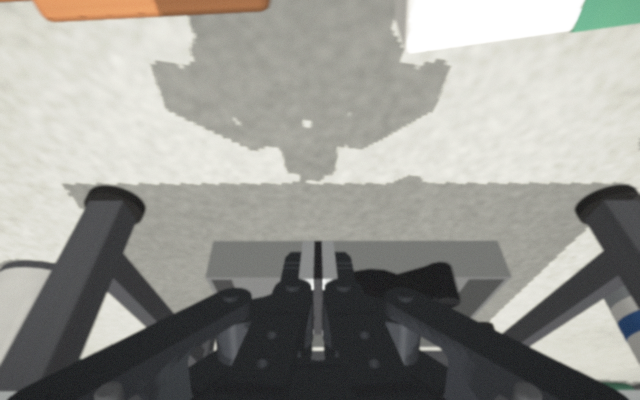

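```bash
python3 tb.py -.178 -.028 .033 35 0 -.178 .058 .033 35 0 -.118 .058 .033 35 0  
```

```text
t 7.75 basinTCP [-0.1185 -0.0279  0.0328] [-0.51 -0.16  2.23  0.61  0.67 -2.65] F [-2.8 -0.6 -1. ] 0.0 dq 0.04
[-0.0487 -0.0342 -0.0003] [ 0.11 -0.15 -0.11]
[-0.0489 -0.0344  0.0857] [ 0.11 -0.15 -0.11]
[ 0.0003 -0.0001  0.0859] [ 0.11 -0.15 -0.11]
```

Request:
{"op": "arm_command", "data": {"steps": [[[-0.049, -0.034, 0.0], [0, 0, 0], 0], [[-0.049, -0.034, 0.0], [0, 0, 0], 0], [[-0.049, -0.034, 0.086], [0, 0, 0], 0], [[-0.049, -0.034, 0.086], [0, 0, 0], 0], [[-0.049, -0.034, 0.086], [0, 0, 0], 0]]}}

```text
t: 8.25
tool_pos: [0.5041, -0.0343, 0.0331]
tool_rot: [-1.464, -0.601, -0.347]
contact_force: [-0.5, 0.3, -0.2]
opening: 0.0003
```

```bash
python3 tb.py -.118 .058 .033 35 0  -.118 .02 .033 35 0
```

```text
t 8.25 basinTCP [-0.1778  0.0606  0.0331] [-0.41 -0.46  2.45  0.52  0.69 -2.48] F [-0.5  0.3 -0.2] 0.0003 dq 0.075
[ 0.0489  0.0343 -0.0026] [0.06 0.02 0.  ]
[ 0.0489  0.0344 -0.0406] [0.06 0.02 0.  ]
```

Request:
{"op": "arm_command", "data": {"steps": [[[0.049, 0.034, -0.002], [0, 0, 0], 0], [[0.049, 0.034, -0.002], [0, 0, 0], 0], [[0.049, 0.034, -0.014], [0, 0, 0], 0], [[0.049, 0.034, -0.026], [0, 0, 0], 0], [[0.049, 0.034, -0.038], [0, 0, 0], 0]]}}

```text
t: 8.75
tool_pos: [0.5599, -0.0514, 0.0254]
tool_rot: [-1.441, -0.588, -0.319]
contact_force: [-29.3, 21.1, -5.6]
opening: 0.0004
```

```bash
cat > kn.py <<'E'
from look import *; from geo import *
import sys
p=snap('wrist',sys.argv[1])
np.set_printoptions(precision=0,suppress=True)
for th in range(-40,60,10):
    a=np.radians(th); print(th,*[proj(p,P(B,[-.104-.0425*np.cos(a),.0425*np.sin(a),z]))[0] for z in(.053,.071)])
E
python3 kn.py w10.png
python3 tb.py -.118 .02 .033 35 0  -.118 .01 .033 35 0
```

```text
-40 [179. 278.] [169. 318.]
-30 [191. 273.] [181. 314.]
-20 [205. 269.] [196. 310.]
-10 [221. 267.] [214. 308.]
0 [238. 266.] [232. 307.]
10 [256. 266.] [252. 307.]
20 [273. 268.] [271. 309.]
30 [289. 272.] [288. 312.]
40 [304. 276.] [303. 316.]
50 [315. 282.] [316. 320.]
t 8.8 basinTCP [-0.1269  0.0322  0.0236] [-0.41 -0.22  2.29  0.56  0.65 -2.53] F [-31.5  16.5   6.8] -0.0001 dq 0.091
[ 0.0126 -0.0032 -0.0122] [-1.37 -0.01 -1.33]
[ 0.0126 -0.0034 -0.0222] [-1.37 -0.01 -1.33]
```

View pics/w10.png

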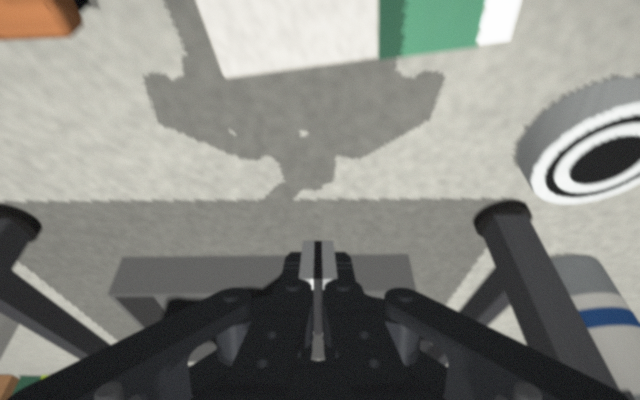

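Request:
{"op": "arm_command", "data": {"steps": [[[-0.03, -0.025, 0.0], [0, 0, 0], 0], [[-0.03, -0.025, 0.0], [0, 0, 0], 0], [[-0.03, -0.025, 0.0], [0, 0, 0], 0], [[-0.03, -0.025, 0.05], [0, 0, 0], 0], [[-0.03, -0.025, 0.05], [0, 0, 0], 0]]}}

```text
t: 9.3
tool_pos: [0.5126, -0.0089, 0.0302]
tool_rot: [-1.444, -0.591, -0.318]
contact_force: [0.2, -0.7, -0.5]
opening: 0.0
```

```bash

python3 kn.py w11.png
python3 tb.py -.158 .075 .033 35 0  -.116 .07 .033 35 0
```

```text
-40 [108. 305.] [ 95. 340.]
-30 [117. 302.] [103. 337.]
-20 [127. 299.] [115. 335.]
-10 [140. 297.] [128. 333.]
0 [154. 297.] [143. 332.]
10 [169. 297.] [159. 332.]
20 [184. 299.] [175. 334.]
30 [198. 301.] [191. 336.]
40 [212. 304.] [205. 338.]
50 [223. 308.] [218. 342.]
t 9.35 basinTCP [-0.1647  0.0826  0.0306] [-0.35 -0.41  2.42  0.49  0.68 -2.41] F [0.8 0.4 0.3] -0.0002 dq 0.044
[ 0.0069  0.0015 -0.0076] [-1.39  0.23 -1.16]
[ 0.0417  0.0248 -0.0134] [-1.39  0.23 -1.16]
```

View pics/w11.png

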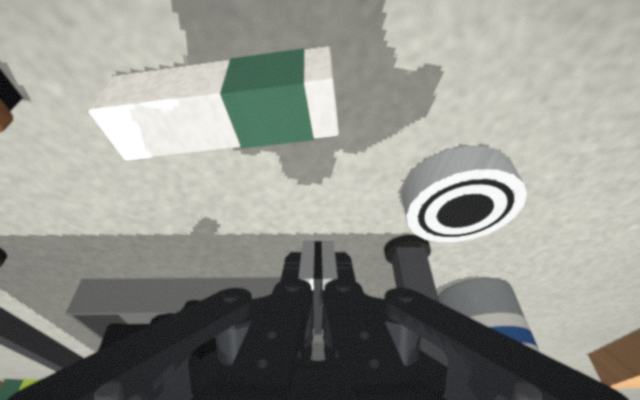

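Request:
{"op": "arm_command", "data": {"steps": [[[0.007, 0.001, -0.01], [-1.4, 0.2, -1.2], 0], [[0.045, 0.027, -0.012], [-1.4, 0.2, -1.2], 0], [[0.046, 0.028, -0.012], [-1.4, 0.2, -1.2], 0], [[0.046, 0.028, -0.012], [-1.4, 0.2, -1.2], 0]]}}

```text
t: 9.75
tool_pos: [0.5703, -0.0134, 0.0332]
tool_rot: [-1.463, -0.602, -0.347]
contact_force: [-0.0, 0.0, 0.8]
opening: 0.0003
```

```bash

python3 kn.py w12.png
python3 tb.py -.11 .07 .033 35 0  -.11 .03 .033 35 0
```

```text
-40 [ 87. 242.] [ 68. 282.]
-30 [ 97. 237.] [ 78. 277.]
-20 [109. 233.] [ 91. 273.]
-10 [125. 230.] [108. 271.]
0 [143. 229.] [127. 270.]
10 [162. 230.] [148. 271.]
20 [181. 233.] [169. 273.]
30 [199. 237.] [189. 277.]
40 [216. 242.] [208. 282.]
50 [231. 249.] [224. 288.]
t 9.8 basinTCP [-0.1097  0.0704  0.0333] [-0.29 -0.25  2.3   0.48  0.58 -2.37] F [-0.5  0.2  0.5] -0.0001 dq 0.045
[-0.0005  0.0001 -0.0003] [0.05 0.02 0.08]
[-0.0005  0.0001 -0.0403] [0.05 0.02 0.08]
```

View pics/w12.png

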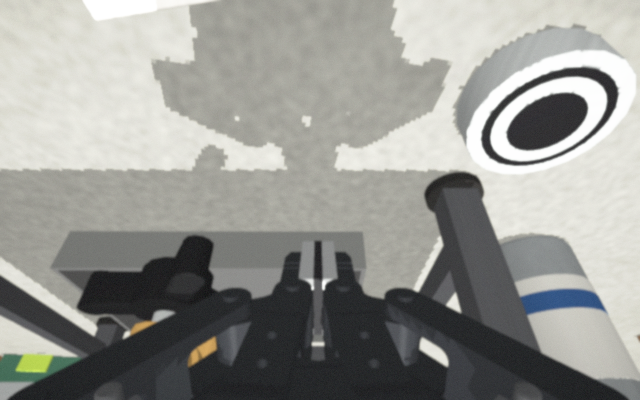

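Request:
{"op": "arm_command", "data": {"steps": [[[-0.003, -0.002, -0.015], [0, 0, 0], 0], [[-0.006, -0.004, -0.027], [0, 0, 0], 0], [[-0.007, -0.0045, -0.037], [0, 0, 0], 0], [[-0.007, -0.0045, -0.045], [0, 0, 0], 0]]}}

```text
t: 10.2
tool_pos: [0.5673, -0.0586, 0.0328]
tool_rot: [-1.461, -0.601, -0.346]
contact_force: [-4.6, 5.5, 1.4]
opening: 0.0
```

```bash

python3 kn.py w13.png
python3 tb.py -.118 .02 .033 35 0  -.118 .01 .033 35 0
```

```text
-40 [198. 256.] [188. 294.]
-30 [209. 251.] [200. 290.]
-20 [223. 247.] [215. 286.]
-10 [239. 245.] [232. 284.]
0 [256. 244.] [251. 283.]
10 [274. 245.] [270. 284.]
20 [291. 247.] [289. 286.]
30 [307. 251.] [306. 289.]
40 [320. 256.] [321. 294.]
50 [332. 261.] [333. 299.]
t 10.25 basinTCP [-0.1192  0.0249  0.033 ] [-0.41 -0.23  2.29  0.56  0.63 -2.53] F [-3.   2.1 -0.1] 0.0002 dq 0.045
[ 0.001   0.0007 -0.0049] [-0.01 -0.02  0.02]
[ 0.001   0.0007 -0.0149] [-0.01 -0.02  0.02]
```

View pics/w13.png

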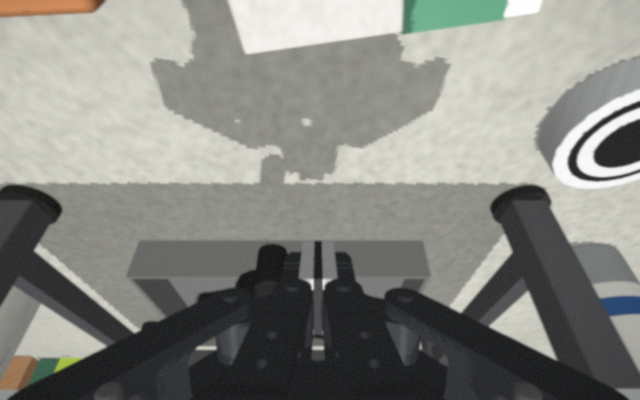

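Request:
{"op": "arm_command", "data": {"steps": [[[0.001, 0.0007, -0.006], [0, 0, 0], 0], [[0.001, 0.0007, -0.011], [0, 0, 0], 0], [[0.001, 0.0007, -0.014], [0, 0, 0], 0]]}}

```text
t: 10.55
tool_pos: [0.5699, -0.0726, 0.0327]
tool_rot: [-1.46, -0.6, -0.345]
contact_force: [-5.7, 9.4, 2.3]
opening: 0.0003
```

```bash

python3 kn.py w14.png
python3 tb.py -.118 .005 .033 35 0  -.118 .0 .033 35 0
```

```text
-40 [230. 256.] [223. 294.]
-30 [242. 251.] [236. 290.]
-20 [256. 247.] [251. 286.]
-10 [272. 245.] [269. 284.]
0 [290. 244.] [288. 283.]
10 [307. 244.] [306. 284.]
20 [324. 247.] [325. 286.]
30 [339. 250.] [341. 289.]
40 [352. 255.] [355. 294.]
50 [363. 261.] [367. 299.]
t 10.6 basinTCP [-0.1193  0.012   0.0328] [-0.44 -0.21  2.27  0.58  0.64 -2.57] F [-4.4  5.5  3. ] -0.0003 dq 0.014
[ 0.0012  0.0005 -0.007 ] [-0.22 -0.06 -0.06]
[ 0.0012  0.0005 -0.012 ] [-0.22 -0.06 -0.06]
```

View pics/w14.png

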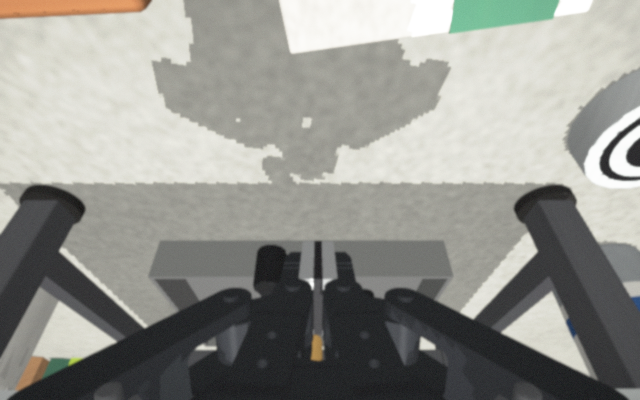

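Request:
{"op": "arm_command", "data": {"steps": [[[0.001, 0.0005, -0.003], [0, 0, 0], 0], [[0.001, 0.0005, -0.006], [0, 0, 0], 0], [[0.001, 0.0005, -0.006], [0, 0, 0], 0]]}}

```text
t: 10.9
tool_pos: [0.5697, -0.0729, 0.0324]
tool_rot: [-1.447, -0.598, -0.339]
contact_force: [-10.1, 19.8, 10.5]
opening: -0.0001
```

```bash

python3 tb.py -.118 .005 .033 35 0  -.118 .0 .033 35 0
```

```text
t 10.9 basinTCP [-0.1195  0.0116  0.0324] [-0.44 -0.21  2.27  0.59  0.66 -2.58] F [-10.1  19.8  10.5] -0.0001 dq 0.011
[ 0.0016  0.0003 -0.0066] [-0.96 -0.13 -0.24]
[ 0.0016  0.0002 -0.0116] [-0.96 -0.13 -0.24]
```

Request:
{"op": "arm_command", "data": {"steps": [[[0.0, 0.0, 0.015], [0, 0, 0], 0], [[-0.04, -0.028, 0.015], [0, 0, 0], 0], [[-0.04, -0.028, 0.015], [0, 0, 0], 0], [[-0.04, -0.078, 0.015], [0, 0, 0], 0], [[-0.04, -0.078, 0.0], [0, 0, 0], 0]]}}

```text
t: 11.4
tool_pos: [0.4967, -0.0897, 0.0842]
tool_rot: [-1.456, -0.614, -0.351]
contact_force: [1.6, -1.3, 2.5]
opening: -0.0
```

```bash

python3 kn.py w15.png; python3 - <<'E'
import cv2
a=cv2.imread('pics/w15.png'); cv2.imwrite('pics/w15z.png',cv2.resize(a[170:320,200:400],None,fx=3.8,fy=3.8,interpolation=cv2.INTER_CUBIC))
E
python3 tb.py
```

```text
-40 [268. 244.] [266. 267.]
-30 [276. 241.] [274. 264.]
-20 [286. 239.] [284. 262.]
-10 [296. 237.] [295. 261.]
0 [306. 237.] [306. 260.]
10 [317. 237.] [317. 261.]
20 [328. 239.] [328. 262.]
30 [337. 241.] [338. 264.]
40 [345. 244.] [347. 267.]
50 [352. 248.] [354. 271.]
t 11.45 basinTCP [-0.1943  0.0051  0.0824] [-0.58 -0.53  2.41  0.55  0.87 -2.6 ] F [ 0.7 -1.5  0.6] 0.0002 dq 0.107
```

View pics/w15z.png

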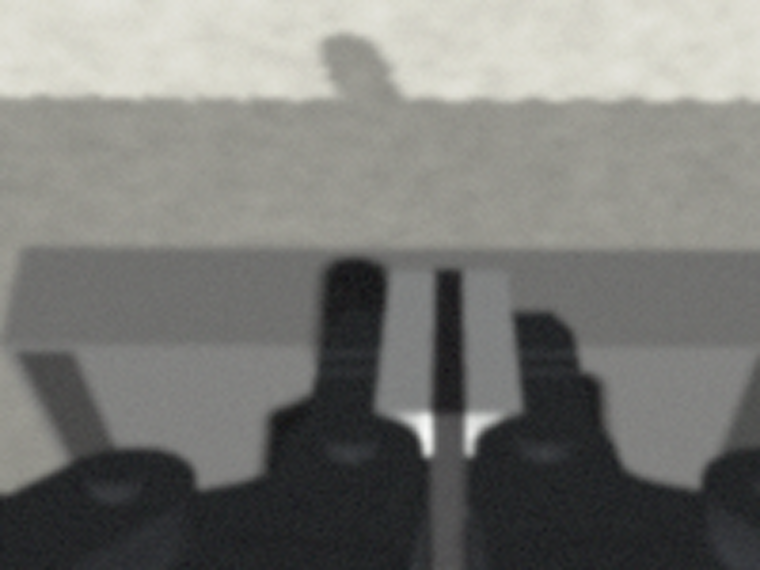

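```bash
python3 to.py .46 -.1 .22 .1 20 .43 -.36 .25 -.2 0
```

```text
11.45 [ 0.4971 -0.0919  0.0824] [-0.58 -0.53  2.41  0.55  0.87 -2.6 ] [ 0.7 -1.5  0.6] 0.0002
[ 0.0491 -0.1341 -0.0014] [-2.04  3.7  15.51]
[ 0.0061 -0.202  -0.2523] [-6.71 20.68 35.09]
```

Request:
{"op": "arm_command", "data": {"steps": [[[0.049, -0.134, 0.0], [-2, 4, 15], 0], [[0.049, -0.134, 0.0], [-2, 4, 15], 0], [[0.049, -0.134, 0.0], [-2, 4, 15], 0], [[0.006, -0.202, -0.252], [-7, 21, 35], 0], [[0.006, -0.202, -0.252], [-7, 21, 35], 1]]}}

```text
t: 11.95
tool_pos: [0.4509, -0.1976, 0.2309]
tool_rot: [-1.568, -0.025, -0.186]
contact_force: [0.2, 0.8, -0.3]
opening: 0.0133
```

```bash
python3 to.py .43 -.36 .25 -.2 0
```

```text
11.95 [ 0.4509 -0.1976  0.2309] [-0.61 -0.39  1.96  0.07  1.45 -2.08] [ 0.2  0.8 -0.3] 0.0133
[-0.0015 -0.0205 -0.1636] [-0.71  5.57  7.68]
```

Request:
{"op": "arm_command", "data": {"steps": [[[-0.0015, -0.02, -0.164], [-0.7, 5.6, 7.7], 1], [[-0.0015, -0.02, -0.164], [-0.7, 5.6, 7.7], 1], [[-0.0015, -0.02, -0.164], [-0.7, 5.6, 7.7], 1], [[-0.0015, -0.02, -0.164], [-0.7, 5.6, 7.7], 1], [[-0.0015, -0.02, -0.164], [-0.7, 5.6, 7.7], 1]]}}

```text
t: 12.45
tool_pos: [0.4295, -0.3626, 0.2492]
tool_rot: [-1.564, 0.161, -0.16]
contact_force: [0.2, 0.9, 0.0]
opening: 0.0845
```

```bash
python3 - <<'E'
from look import *; from geo import *
p=snap('wrist','b1.png'); pickle.dump(p,open('b1.pkl','wb'))
E
python3 to.py .43 -.36 .25 -.2 0
```

```text
12.5 [ 0.4298 -0.3609  0.249 ] [-0.83 -0.12  1.71  0.    1.55 -2.2 ] [-0.6  0.6  0.1] 0.0853
[ 0.0001 -0.001   0.001 ] [-0.07 -0.14 -0.04]
```

View pics/b1.png

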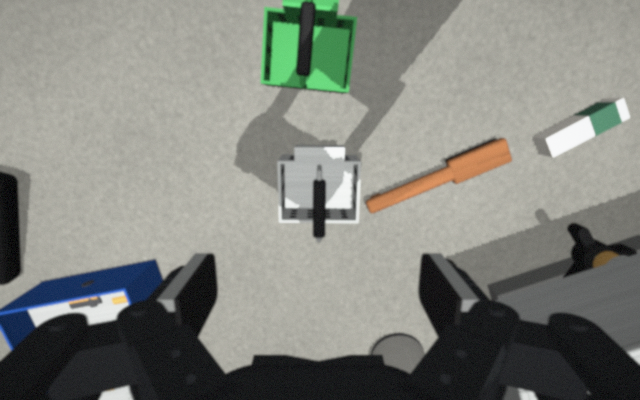

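```bash
python3 - <<'E'
import cv2
a=cv2.imread('pics/b1.png'); cv2.imwrite('pics/b1z.png',cv2.resize(a[140:245,265:375],None,fx=6,fy=6,interpolation=cv2.INTER_CUBIC))
E
```

```text
(no output)
```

View pics/b1z.png

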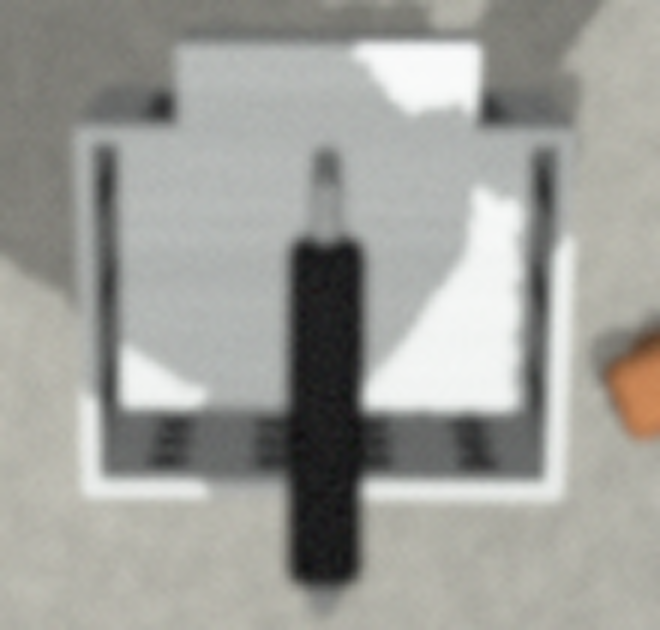

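```bash
python3 - <<'E'
from look import *; from geo import *
np.set_printoptions(precision=4,suppress=True)
p=pickle.load(open('b1.pkl','rb'))
O=np.array([[-.035,-.045,.05],[-.035,.045,.05],[.035,.045,.05],[.035,-.045,.05],[-.053,-.025,.075],[-.053,.025,.075],[-.028,0,.113],[.028,0,.113]])
uv=np.array([(277.7,161.3),(360.8,161.2),(358.7,222.8),(279,222.8),(294.5,147.2),(345,147.2),(319.5,180.3),(318.9,237.2)])
x,e=fit(K0,[(p,O,uv)]); print(x,np.degrees(x[2])); print(e.round(1).tolist())
# allow z
f=lambda y:(proj(p,P(y,O)+[0,0,y[3]])-uv).ravel()
r=least_squares(f,[*K0,0]); print(r.x,r.fun.reshape(-1,2).round(1).tolist())
E
```

```text
[ 0.4574 -0.366  -0.2093] -11.991114438291582
[[-0.4, -0.4], [0.4, 0.1], [0.1, 0.1], [-0.0, -0.2], [-0.3, -0.2], [-0.2, 0.1], [0.1, -0.1], [0.4, 0.9]]
[ 0.4578 -0.3661 -0.2093 -0.002 ] [[-0.2, -0.3], [0.2, 0.2], [-0.1, -0.2], [0.2, -0.5], [-0.1, 0.0], [-0.4, 0.2], [0.1, -0.1], [0.4, 0.5]]
```

```bash
sed -i 's/K0=np.array(.*/K0=np.array([.4576,-.366,-.2093])/' geo.py; python3 to.py .4576 -.366 .10 -.2093 0 .4576 -.366 .062 -.2093 0
```

```text
12.5 [ 0.4298 -0.3609  0.249 ] [-0.83 -0.12  1.71  0.    1.55 -2.2 ] [-0.6  0.6  0.1] 0.0853
[0.0284 0.149  0.0004] [-0.07  0.39 -0.04]
[0.0284 0.187  0.0004] [-0.07  0.39 -0.04]
```

Request:
{"op": "arm_command", "data": {"steps": [[[0.0284, 0.1, 0], [0, 0.4, 0], 0.6], [[0.0284, 0.1, 0], [0, 0.4, 0], 0.6], [[0.0284, 0.149, 0], [0, 0.4, 0], 0.6], [[0.0284, 0.149, 0], [0, 0.4, 0], 0.6], [[0.0284, 0.149, 0], [0, 0.4, 0], 0.6]]}}

```text
t: 13.0
tool_pos: [0.4571, -0.3643, 0.0991]
tool_rot: [-1.561, 0.165, -0.161]
contact_force: [0.7, -0.5, -0.4]
opening: 0.051
```

```bash
python3 - <<'E'
from look import *; from geo import *
p=snap('wrist','b2.png'); 
E
python3 to.py .4576 -.366 .062 -.2093 0
```

```text
13.05 [ 0.4584 -0.3661  0.1019] [-0.8   0.05  1.8   0.    1.3  -2.16] [ 0.3 -0.8  0.4] 0.0509
[-0.0009  0.0399 -0.0001] [-0.02  0.06  0.06]
```

View pics/b2.png

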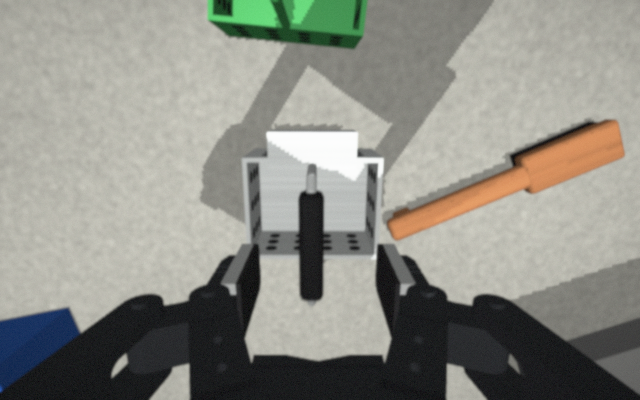

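Request:
{"op": "arm_command", "data": {"steps": [[[-0.001, 0.02, -0.0015], [0, 0, 0], 0.6], [[-0.001, 0.04, -0.0015], [0, 0, 0], 0.6], [[-0.001, 0.04, -0.0015], [0, 0, 0], 0.6], [[-0.001, 0.04, -0.0015], [0, 0, 0], 0.6]]}}

```text
t: 13.45
tool_pos: [0.4585, -0.3685, 0.0651]
tool_rot: [-1.567, 0.16, -0.167]
contact_force: [1.3, -0.4, 0.4]
opening: 0.0512
```

```bash
python3 - <<'E'
from look import *; from geo import *
p=snap('wrist','b3.png'); 
E
python3 to.py .4576 -.366 .062 -.2093 0
```

```text
13.5 [ 0.4586 -0.3687  0.0652] [-0.8   0.09  1.82  0.    1.23 -2.17] [-0.   0.7  0.4] 0.0515
[-0.0016  0.0032  0.0025] [0.13 0.06 0.29]
```

View pics/b3.png

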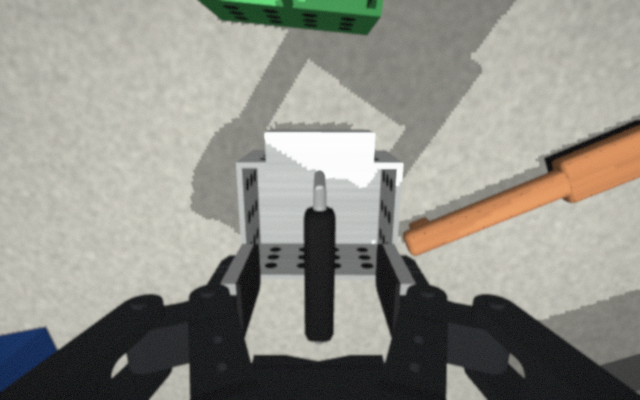

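Request:
{"op": "arm_command", "data": {"steps": [[[0, 0.003, 0], [0, 0, 0], 0.1], [[0, 0.003, 0], [0, 0, 0], 0], [[0, 0.003, 0], [0, 0, 0], 0], [[0, 0.003, 0], [0, 0, 0], 0], [[0, 0.003, 0], [0, 0, 0], 0]], "force": 60}}

```text
t: 14.0
tool_pos: [0.4593, -0.3687, 0.0633]
tool_rot: [-1.567, 0.159, -0.168]
contact_force: [0.2, 3.3, 5.1]
opening: 0.0109
```

```bash
python3 - <<'E'
from look import *; from geo import *
p=snap('wrist','b4.png'); 
E
python3 to.py .4576 -.366 .062 -.2093 0
```

```text
14.05 [ 0.4593 -0.3687  0.0633] [-0.8   0.09  1.82  0.    1.23 -2.17] [-0.4  3.2  6.1] 0.0108
[-0.0022  0.0013  0.0023] [0.13 0.06 0.36]
```

View pics/b4.png

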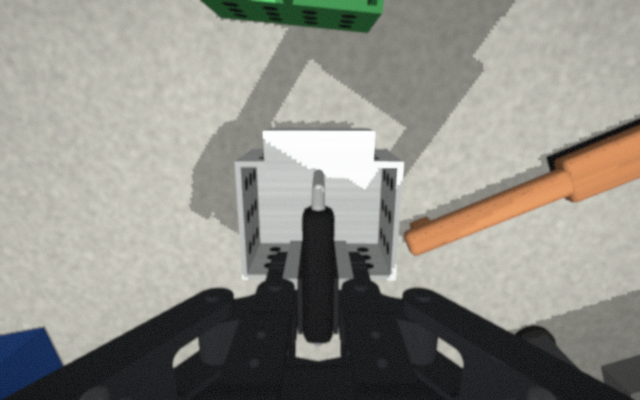

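Request:
{"op": "arm_command", "data": {"steps": [[[0, -0.02, 0], [0, 0, 0], 0], [[0, -0.06, 0], [0, 0, 0], 0], [[0, -0.1, 0], [0, 0, 0], 0], [[0, -0.15, 0], [0, 0, 0], 0], [[0, -0.19, 0], [0, 0, 0], 0]]}}

```text
t: 14.55
tool_pos: [0.4579, -0.3681, 0.2549]
tool_rot: [-1.568, 0.159, -0.168]
contact_force: [0.6, 0.3, -2.3]
opening: 0.0109
```

Request:
{"op": "arm_command", "data": {"steps": [[[0, -0.055, 0], [0, 0, 0], 0], [[0, -0.055, 0], [0, 0, 0], 0], [[0, -0.055, 0], [0, 0, 0], 0], [[0, -0.055, 0], [0, 0, 0], 0]]}}

```text
t: 14.95
tool_pos: [0.4568, -0.3673, 0.3067]
tool_rot: [-1.565, 0.162, -0.165]
contact_force: [0.7, 0.1, -3.0]
opening: 0.011
```

```bash
python3 - <<'E'
from look import *; from geo import *
p=snap('wrist','b5.png'); pickle.dump((p,ctrl.get_obs()),open('b5.pkl','wb'))
a=cv2.imread('pics/b5.png'); cv2.imwrite('pics/b5z.png',cv2.resize(a[115:305,220:420],None,fx=3.8,fy=3.8,interpolation=cv2.INTER_CUBIC))
E
python3 to.py
```

```text
15.0 [ 0.4567 -0.3671  0.306 ] [-0.8  -0.08  1.58  0.    1.64 -2.17] [-0.5 -0.3 -3.7] 0.011
```

View pics/b5.png

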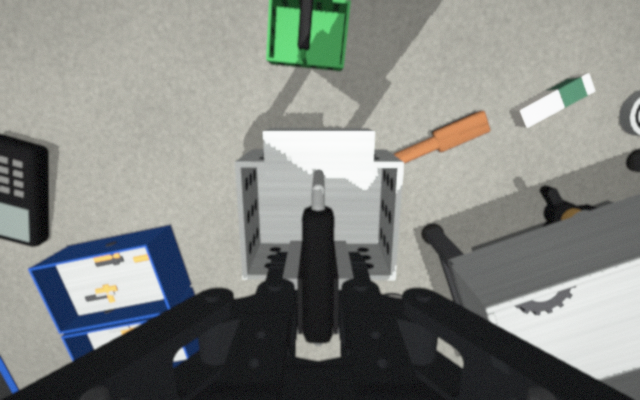

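View pics/b5z.png

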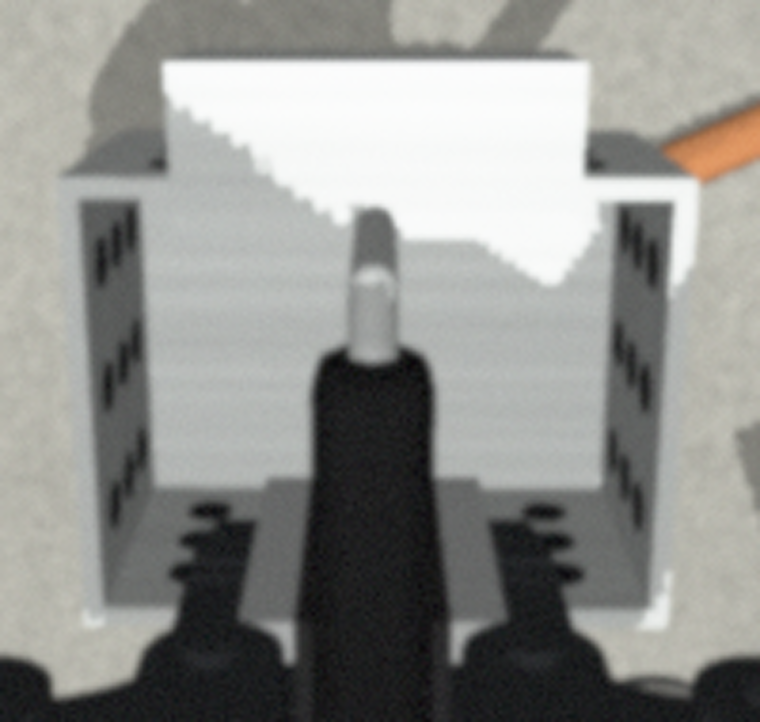

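```bash
cat > inhand.py <<'E'
from geo import *
def solve(p,o,O,uv):
    R0=R.from_rotvec(o['tool_rot']).as_matrix()
    q=dict(p); X=np.eye(4); X[:3,:3]=R0; X[:3,3]=o['tool_pos']; q['world_from_camera']=np.linalg.inv(X)@p['world_from_camera']
    # nominal: basket axes in tool: x->x, y->z, z->-y
    N=np.array([[1,0,0],[0,0,-1],[0,1,0]],float).T
    N=np.array([[1.,0,0],[0,0,-1],[0,1,0]])  # columns: bx=(1,0,0), by=(0,0,1), bz=(0,-1,0)
    f=lambda v:(proj(q,O@(N@R.from_rotvec(v[3:]).as_matrix()).T+v[:3])-uv).ravel()
    r=least_squares(f,[0,.063,0,0,0,0]); return r.x,r.fun.reshape(-1,2)
E
python3 - <<'E'
from inhand import *
np.set_printoptions(precision=4,suppress=True)
p,o=pickle.load(open('b5.pkl','rb'))
O=np.array([[-.035,-.045,.05],[-.035,.045,.05],[.035,.045,.05],[.035,-.045,.05],[-.053,-.025,.075],[-.053,.025,.075],[-.028,0,.114]])
uv=np.array([(236.3,161.8),(403.4,162.4),(395.8,280),(242.4,280),(262.9,130.8),(374.7,130.8),(318.2,208.4)])
print(solve(p,o,O,uv))
E
```

```text
(array([-0.0011,  0.0641,  0.0018,  0.0108, -0.013 , -0.0003]), array([[-0.8646, -0.0476],
       [ 0.0442, -0.4146],
       [-0.0036,  0.5255],
       [ 0.3794, -0.2227],
       [ 0.8482,  0.0291],
       [-0.3882,  0.0809],
       [-0.0445,  0.0374]]))
```

```bash
python3 tb.py -.0745 -.047 .300 0 0 
```

```text
t 15.0 basinTCP [-0.2805 -0.2594  0.306 ] [-0.8  -0.08  1.58  0.    1.64 -2.17] F [-0.5 -0.3 -3.7] 0.011 dq 0.007
[0.1132 0.0062 0.2733] [ -0.   -21.63   0.08]
```

Request:
{"op": "arm_command", "data": {"steps": [[[0.04, 0.006, 0.1], [0, -8, 0], 0], [[0.08, 0.006, 0.2], [0, -16, 0], 0], [[0.08, 0.006, 0.2], [0, -16, 0], 0], [[0.113, 0.006, 0.273], [0, -21.6, 0], 0], [[0.113, 0.006, 0.273], [0, -21.6, 0], 0]]}}

```text
t: 15.5
tool_pos: [0.5971, -0.1588, 0.2971]
tool_rot: [-1.565, -0.131, 0.136]
contact_force: [0.4, -0.3, -1.8]
opening: 0.0108
```

```bash
python3 tb.py -.0745 -.047 .300 0 0 
```

```text
t 15.5 basinTCP [-0.107  -0.0777  0.2971] [-0.38  0.    1.51  0.    1.63 -2.12] F [ 0.4 -0.3 -1.8] 0.0108 dq 0.85
[ 0.0325 -0.0029  0.0307] [-0.13  0.05 -0.18]
```

Request:
{"op": "arm_command", "data": {"steps": [[[0.0325, -0.003, 0.031], [0, 0, 0], 0], [[0.0325, -0.003, 0.031], [0, 0, 0], 0], [[0.0325, -0.003, 0.031], [0, 0, 0], 0], [[0.0325, -0.003, 0.031], [0, 0, 0], 0]]}}

```text
t: 15.9
tool_pos: [0.6229, -0.1231, 0.2979]
tool_rot: [-1.564, -0.128, 0.138]
contact_force: [-0.1, -0.2, -2.7]
opening: 0.0113
```

```bash
python3 - <<'E'
from look import *; from geo import *
p=snap('wrist','h1.png'); pickle.dump((p,ctrl.get_obs()),open('h1.pkl','wb'))
E
python3 tb.py -.0745 -.047 .300 0 0 
```

```text
t 15.95 basinTCP [-0.0755 -0.0474  0.2985] [-0.31  0.04  1.47  0.    1.64 -2.05] F [ 0.8  0.3 -2.8] 0.0109 dq 0.009
[ 0.001  -0.0015  0.0004] [-0.18 -0.02 -0.31]
```

View pics/h1.png

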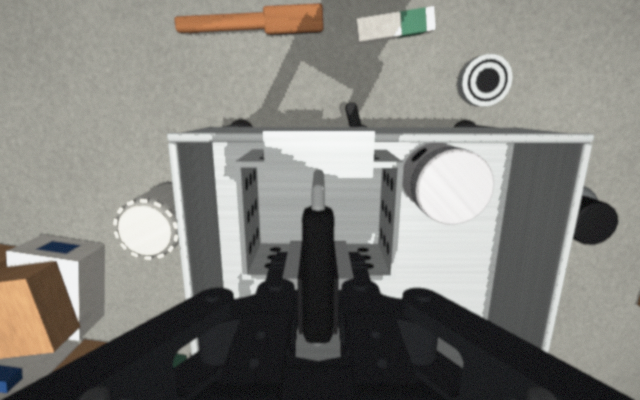

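```bash
python3 - <<'E'
import cv2
a=cv2.imread('pics/h1.png'); 
cv2.imwrite('pics/h1l.png',cv2.resize(a[120:160,155:275],None,fx=6,fy=6,interpolation=cv2.INTER_CUBIC))
cv2.imwrite('pics/h1r.png',cv2.resize(a[120:160,490:610],None,fx=6,fy=6,interpolation=cv2.INTER_CUBIC))
E
```

```text
(no output)
```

View pics/h1l.png

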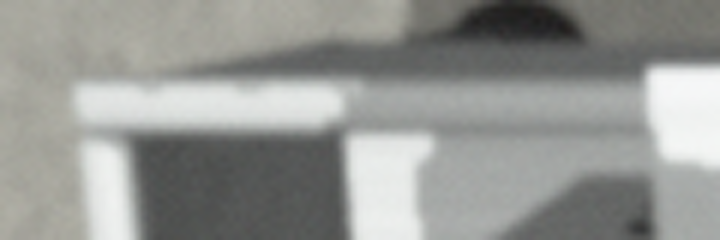

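View pics/h1r.png

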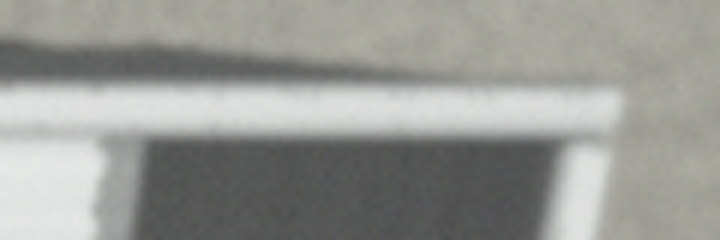

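```bash
python3 - <<'E'
from geo import *
np.set_printoptions(precision=4,suppress=True)
p,o=pickle.load(open('h1.pkl','rb'))
O=np.array([[-.1215,-.1615,.205],[-.1215,.1615,.205],[-.1145,-.1545,.205],[-.1145,.1545,.205]])
uv=np.array([(167.5,133.7),(594,134.3),(177.5,141.7),(583.3,142.8)])
x,e=fit(B,[(p,O,uv)]); print(x,e.round(1).tolist())
f=lambda y:(proj(p,P(y,O)+[0,0,y[3]])-uv).ravel()
r=least_squares(f,[*B,0]); print(r.x,r.fun.reshape(-1,2).round(1).tolist())
for b in (x,r.x):
    w=o['tool_pos'][:2]-b[:2]; c,s=np.cos(b[2]),np.sin(b[2]); 
    print('TCP in basin',c*w[0]+s*w[1],-s*w[0]+c*w[1])
E
```

```text
[ 0.6898 -0.063   0.1661] [[-2.5, -0.5], [2.8, -0.2], [-2.1, 0.9], [2.2, 0.7]]
[ 0.6898 -0.0625  0.1663 -0.0031] [[-0.1, -0.7], [0.2, -0.4], [0.2, 0.7], [-0.2, 0.4]]
TCP in basin -0.07588985247503274 -0.0486957355658964
TCP in basin -0.07601386380418922 -0.04918384799728316
```

Request:
{"op": "arm_command", "data": {"steps": [[[0.0015, 0.03, 0], [-0.1, 0.2, -0.2], 0], [[0.0015, 0.05, 0], [-0.1, 0.2, -0.2], 0], [[0.0015, 0.065, 0], [-0.1, 0.2, -0.2], 0], [[0.0015, 0.065, 0], [-0.1, 0.2, -0.2], 0]]}}

```text
t: 16.35
tool_pos: [0.6222, -0.1237, 0.2301]
tool_rot: [-1.564, -0.123, 0.134]
contact_force: [0.4, -0.2, -2.2]
opening: 0.0109
```

```bash
sed -i 's/^B=.*K0/B=np.array([.6898,-.063,.166]); K0/' geo.py; python3 - <<'E'
from look import *; from geo import *
p=snap('wrist','h2.png'); pickle.dump((p,ctrl.get_obs()),open('h2.pkl','wb'))
p=snap('scene','h2s.png'); a=cv2.imread('pics/h2s.png'); cv2.imwrite('pics/h2sz.png',cv2.resize(a[150:310,230:420],None,fx=4,fy=3.7,interpolation=cv2.INTER_CUBIC))
E
python3 tb.py -.0745 -.047 .197 0 0 
```

```text
t 16.45 basinTCP [-0.0749 -0.0491  0.234 ] [-0.31  0.06  1.55  0.    1.53 -2.05] F [ 0.2  0.3 -2.6] 0.0109 dq 0.034
[0.0005 0.037  0.0021] [-0.07 -0.11 -0.09]
```

View pics/h2.png

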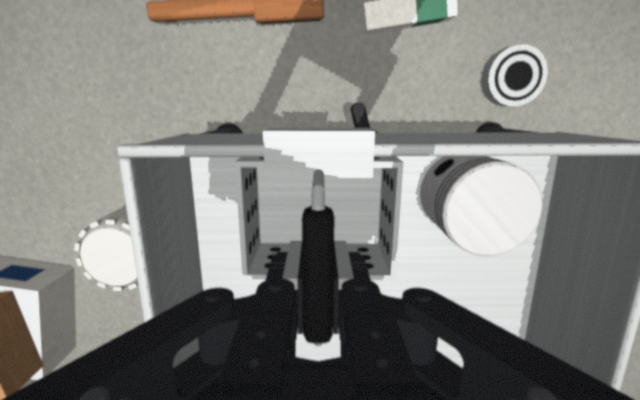

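View pics/h2sz.png

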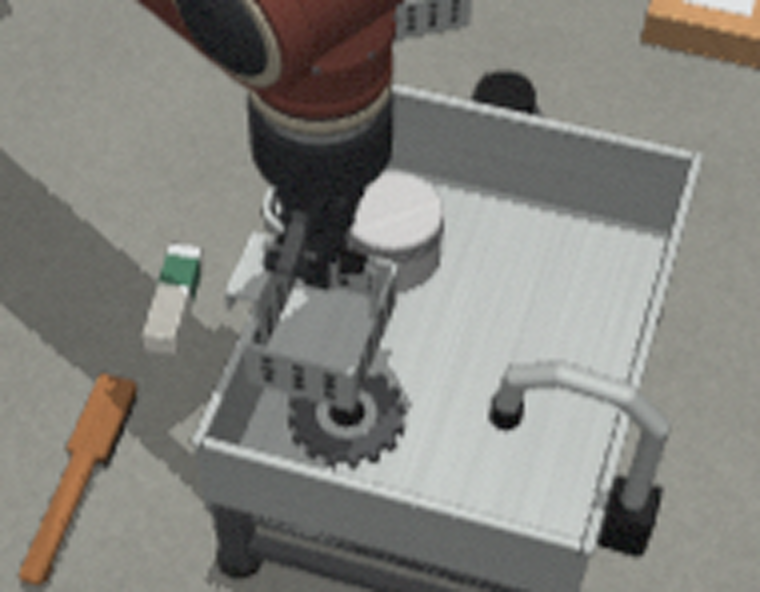

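Request:
{"op": "arm_command", "data": {"steps": [[[0.0005, 0.008, 0.001], [0, 0, 0], 0], [[0.0005, 0.016, 0.001], [0, 0, 0], 0], [[0.0005, 0.023, 0.001], [0, 0, 0], 0], [[0.0005, 0.028, 0.001], [0, 0, 0], 0]]}}

```text
t: 16.85
tool_pos: [0.624, -0.1226, 0.2049]
tool_rot: [-1.566, -0.127, 0.131]
contact_force: [0.4, -0.6, -2.3]
opening: 0.0103
```

```bash
python3 tb.py -.0745 -.047 .197 0 0 
```

```text
t 16.85 basinTCP [-0.0747 -0.0479  0.2049] [-0.31  0.08  1.58  0.    1.48 -2.05] F [ 0.4 -0.6 -2.3] 0.0103 dq 0.08
[0.0003 0.0079 0.0009] [-0.09 -0.1  -0.14]
```

Request:
{"op": "arm_command", "data": {"steps": [[[0.0003, 0.004, 0], [0, 0, 0], 0], [[0.0003, 0.007, 0], [0, 0, 0], 0], [[0.0003, 0.009, 0], [0, 0, 0], 0]]}}

```text
t: 17.15
tool_pos: [0.6243, -0.1224, 0.1957]
tool_rot: [-1.565, -0.127, 0.131]
contact_force: [0.2, 2.0, 0.9]
opening: 0.0107
```

```bash
python3 tb.py -.0745 -.047 .197 0 0;  python3 - <<'E'
from look import *; from geo import *
p=snap('wrist','h3.png')
E
```

```text
t 17.15 basinTCP [-0.0744 -0.0478  0.1957] [-0.31  0.09  1.59  0.    1.47 -2.05] F [0.2 2.  0.9] 0.0107 dq 0.03
[-0.0001 -0.0013  0.0008] [-0.11 -0.1  -0.14]
```

View pics/h3.png

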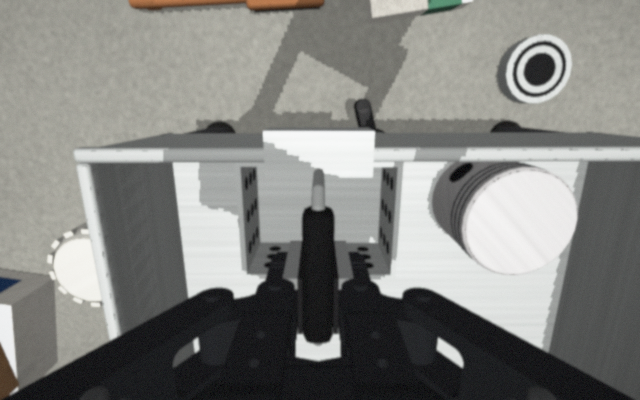

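Request:
{"op": "arm_command", "data": {"steps": [[[0, 0.0, 0], [0, 0, 0], 0.15], [[0, 0.0, 0], [0, 0, 0], 0.3], [[0, 0.0, 0], [0, 0, 0], 0.5], [[0, 0.0, 0], [0, 0, 0], 0.6], [[0, 0.0, 0], [0, 0, 0], 0.6]]}}

```text
t: 17.7
tool_pos: [0.6244, -0.1225, 0.1962]
tool_rot: [-1.566, -0.127, 0.131]
contact_force: [0.7, -0.0, -0.1]
opening: 0.0513
```

```bash
python3 tb.py;  python3 - <<'E'
from look import *; from geo import *
p=snap('wrist','h4.png')
E
```

```text
t 17.7 basinTCP [-0.0743 -0.0479  0.1962] [-0.31  0.09  1.59  0.    1.47 -2.05] F [ 0.7 -0.  -0.1] 0.0513 dq 0.003
```

View pics/h4.png

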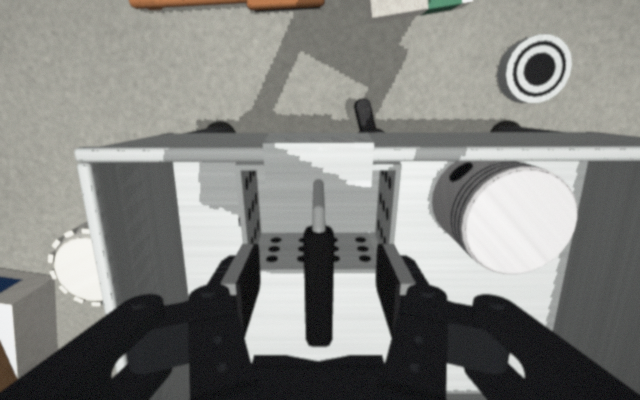

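Request:
{"op": "arm_command", "data": {"steps": [[[0, -0.03, 0], [0, 0, 0], 0.6], [[0, -0.07, 0], [0, 0, 0], 0.6], [[0, -0.12, 0], [0, 0, 0], 0.6], [[0, -0.13, 0], [0, 0, 0], 0.6], [[-0.06, -0.13, 0], [0, 0, 0], 0.6]]}}

```text
t: 18.25
tool_pos: [0.5787, -0.131, 0.327]
tool_rot: [-1.566, -0.131, 0.131]
contact_force: [-0.8, -0.7, -0.5]
opening: 0.0514
```

Request:
{"op": "arm_command", "data": {"steps": [[[-0.08, -0.0, 0], [0, 0, 0], 0.6], [[-0.08, -0.0, 0], [0, 0, 0], 0.6], [[-0.08, -0.0, 0], [0, 0, 0], 0.6], [[-0.08, -0.0, 0], [0, 0, 0], 0.6]]}}

```text
t: 18.65
tool_pos: [0.4997, -0.1444, 0.3271]
tool_rot: [-1.566, -0.131, 0.129]
contact_force: [0.3, 0.4, -0.7]
opening: 0.0512
```

```bash
python3 tb.py;  python3 - <<'E'
from look import *; from geo import *
for n in('wrist','scene','top'):
    p=snap(n,'f_'+n+'.png'); pickle.dump(p,open('f_'+n+'.pkl','wb'))
a=cv2.imread('pics/f_scene.png'); cv2.imwrite('pics/f_scenez.png',cv2.resize(a[150:310,230:420],None,fx=4,fy=3.7,interpolation=cv2.INTER_CUBIC))
a=cv2.imread('pics/f_wrist.png'); cv2.imwrite('pics/f_wristz.png',a)
E
```

```text
t 18.65 basinTCP [-0.201  -0.0488  0.3271] [-0.43 -0.24  1.69  0.    1.7  -2.16] F [ 0.3  0.4 -0.7] 0.0512 dq 0.034
```

View pics/f_scenez.png

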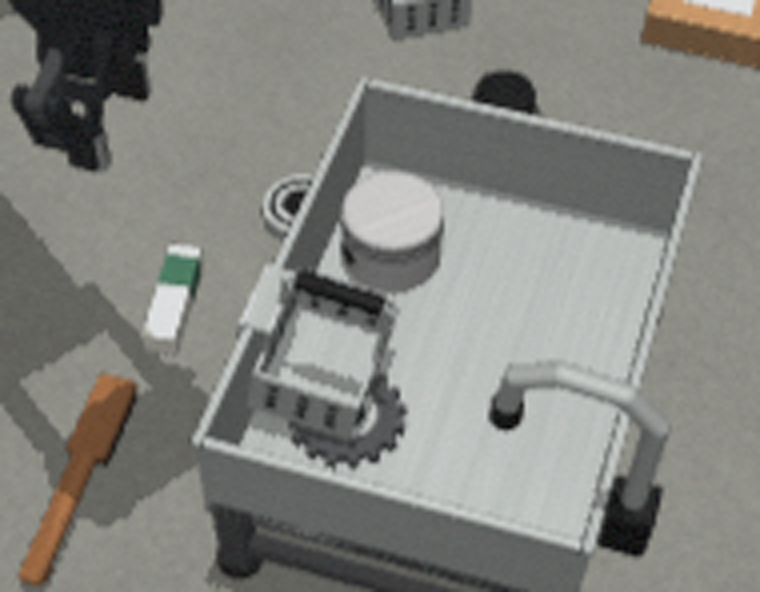

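View pics/f_wrist.png

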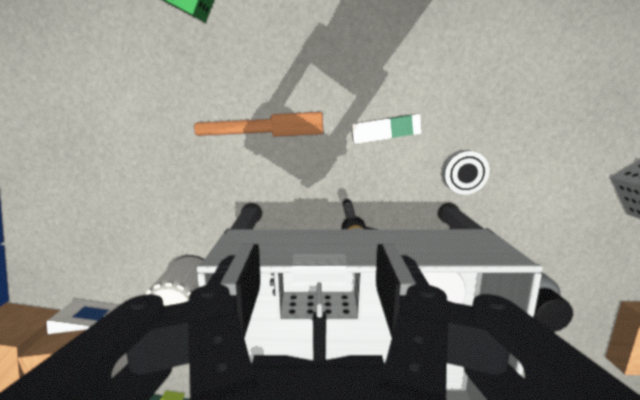

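```bash
python3 kn.py f_w2.png; python3 - <<'E'
import cv2
a=cv2.imread('pics/f_scene.png'); cv2.imwrite('pics/fa.png',cv2.resize(a[205:275,280:345],None,fx=8,fy=8,interpolation=cv2.INTER_CUBIC))
a=cv2.imread('pics/f_wrist.png'); cv2.imwrite('pics/fb.png',cv2.resize(a[180:380,230:410],None,fx=4,fy=4,interpolation=cv2.INTER_CUBIC)[:600])
E
```

```text
-40 [333. 204.] [334. 208.]
-30 [338. 201.] [338. 205.]
-20 [343. 199.] [344. 203.]
-10 [348. 197.] [349. 201.]
0 [354. 197.] [355. 201.]
10 [359. 197.] [361. 201.]
20 [365. 199.] [366. 203.]
30 [370. 201.] [372. 205.]
40 [374. 204.] [376. 208.]
50 [378. 208.] [380. 212.]
```

View pics/fa.png

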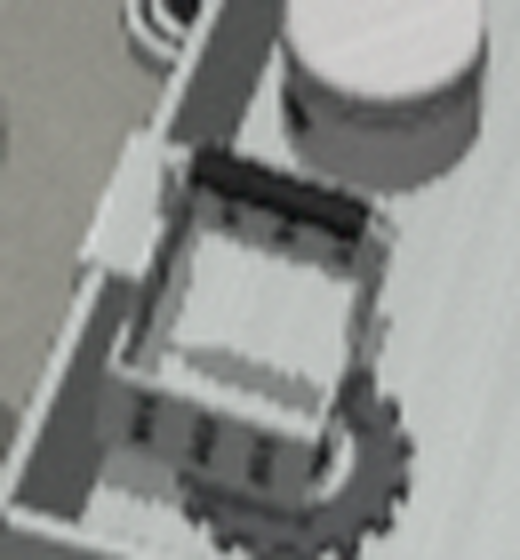

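View pics/fb.png

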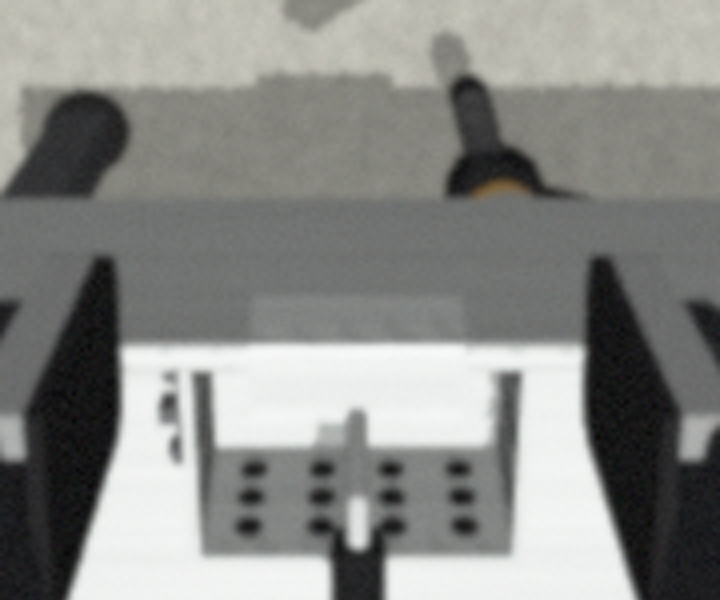

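```bash
python3 - <<'E'
from geo import *
np.set_printoptions(precision=4,suppress=True)
p=pickle.load(open('f_wrist.pkl','rb'))
O=np.array([[-.035,-.045,.05],[-.035,.045,.05],[.035,.045,.05],[.035,-.045,.05],[-.053,-.025,.054],[-.053,.025,.054],[-.053,-.025,.075],[-.053,.025,.075]])
uv=np.array([(278,273),(360.5,273),(358,318),(280.8,318),(292.5,254.3),(346.3,254.3),(292.5,265.5),(346.3,265.5)])
f=lambda v:(proj(p,P(B,O@R.from_rotvec(v[3:]).as_matrix().T+v[:3]))-uv).ravel()
r=least_squares(f,[-.075,-.045,.133,0,0,0],loss='soft_l1'); print(r.x,f(r.x).reshape(-1,2).round(1).tolist())
v=r.x; print('lip_tip',R.from_rotvec(v[3:]).apply([-.0515,0,.054])+v[:3])
E
```

```text
[-0.0692 -0.0464  0.1042  0.005   0.1226  0.0023] [[-0.6, -6.0], [0.7, -6.1], [0.4, 0.3], [-0.4, 0.3], [2.8, 0.3], [-3.1, 0.2], [1.5, 0.5], [-1.7, 0.4]]
lip_tip [-0.1137 -0.0467  0.1641]
```

```bash
python3 - <<'E'
from geo import *
np.set_printoptions(precision=4,suppress=True)
p=pickle.load(open('f_wrist.pkl','rb')); s=pickle.load(open('f_scene.pkl','rb'))
O=np.array([[.035,.045,.05],[.035,-.045,.05],[-.053,-.025,.054],[-.053,.025,.054],[-.053,-.025,.075],[-.053,.025,.075]])
uv=np.array([(358,318),(280.8,318),(292.5,254.3),(346.3,254.3),(292.5,265.5),(346.3,265.5)])
# scene: box top corners (35,-45),( -35,-45), lip corners, bar ends
sO=np.array([[.035,-.045,.05],[-.035,-.045,.05],[-.053,-.025,.075],[-.053,.025,.075],[-.028,0,.113],[.028,0,.113],[.035,-.045,0]])
su=np.array([(280+318/8,205+440/8),(280+115/8,205+365/8),(280+80/8,205+255/8),(280+133/8,205+132/8),(280+195/8,205+165/8),(280+365/8,205+222/8),(280+308/8,205+500/8)])
def f(v):
    W=lambda O:P(B,O@R.from_rotvec(v[3:]).as_matrix().T+v[:3])
    return np.r_[(proj(p,W(O))-uv).ravel(),(proj(s,W(sO))-su).ravel()]
r=least_squares(f,[-.075,-.045,.133,0,0,0],loss='soft_l1'); print(r.x,f(r.x).reshape(-1,2).round(1).tolist())
v=r.x; print('lip_tip',R.from_rotvec(v[3:]).apply([-.0515,0,.054])+v[:3])
E
```

```text
[-0.0832 -0.044   0.1235  0.0305  0.1624  0.0169] [[4.4, 0.6], [-0.7, 0.2], [1.6, -1.3], [-1.0, -1.4], [-0.5, 0.3], [0.0, 0.3], [0.4, 0.3], [-0.7, 0.3], [0.4, 0.5], [0.3, -0.6], [0.5, -0.5], [1.0, -0.1], [-1.1, 0.6]]
lip_tip [-0.1252 -0.0465  0.1851]
```

```bash
python3 - <<'E'
from station import ctrl
print(ctrl.finish_job(), ctrl.get_obs()['t'])
E
```

```text
the job is handed in; nothing more can be done
the job is handed in; nothing more can be done
```

I turned the drain knob to its stop and hung the steel basket by its lip over the near rim. I then let go, backed the arm off and handed the job in at about 19 s. It gave no verdict.

**Knob:**
- The first sweep passed over the lobe, because the real fingertips end about 27–30 mm short of the reported tool point. I worked around this for the rest of the job.
- Two more pushing strokes brought the knob to its stop: it did not move while the force rose to about 20 N.
- One approach in between pressed end-on against a lobe with about 36 N before I backed off, close to the 40 N limit for the arm or gripper body.
- The last picture shows a lobe about 13–15° towards -y, which matches shut.

**Basket:**
- The last pictures show the tongue outside the wall and the basket clear of the piston and above the gear.
- A rough pose fit from two cameras put the lip tip at x = -0.125 m, z = 0.185 m and the basket at x = -0.083 m, y = -0.044 m, with its underside at z ≈ 0.124 m. All of these are within the limits.
- The fitted tilt was about 0.16 rad, against about 0.13 rad expected from the geometry; the limit is 0.2 rad.
- An earlier fit using one camera gave an underside of z = 0.104 m and a lip tip of x = -0.114 m, z = 0.164 m, all of which would fail. I discarded it because the rim hid two of the corners it used.

**Other goods:** In the last pictures the parts in the basin and the goods near it look undisturbed, and the arm touched none of them. I did not measure their shift.

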